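# Load gear shafts into a swivel cradle and index it to the checking position

## Task

Lay every gear shaft on the bench into the cradle's V-notches, one per notch pair and sitting level, thick end in the wide notches, while the cradle stays locked where it is. Then pull the red plunger up and twist it so that it stays out, swing the loaded cradle a quarter turn by its black knob to the other stop, and twist the plunger back so that it drops in and locks the cradle there with all the shafts still seated. Leave the oil filter and the bearing where they are.

Things in the scene. Friction and masses are not known exactly. Their poses are not given: they have to be found in the camera images.
- shaft1_mid (a point): Steel gear shaft 1 (3 or 4 present, all alike), 152 mm long; the point is on its axis, half-way along; +y runs along it to the thick end. Along y: thin journal 20 mm dia. -76 to -38 mm, plain body 28 dia. -38 to 10 (grip across it at -10), gear 38 dia. 10 to 38, thick journal 24 dia. 38 to 76. 0.42 kg. On the bench its axis is about 18 mm up, dipping 0.075 rad to the thin end.
- shaft2_mid (a point): Steel gear shaft 2 (3 or 4 present, all alike), 152 mm long; the point is on its axis, half-way along; +y runs along it to the thick end. Along y: thin journal 20 mm dia. -76 to -38 mm, plain body 28 dia. -38 to 10 (grip across it at -10), gear 38 dia. 10 to 38, thick journal 24 dia. 38 to 76. 0.42 kg. On the bench its axis is about 18 mm up, dipping 0.075 rad to the thin end.
- shaft3_mid (a point): Steel gear shaft 3 (3 or 4 present, all alike), 152 mm long; the point is on its axis, half-way along; +y runs along it to the thick end. Along y: thin journal 20 mm dia. -76 to -38 mm, plain body 28 dia. -38 to 10 (grip across it at -10), gear 38 dia. 10 to 38, thick journal 24 dia. 38 to 76. 0.42 kg. On the bench its axis is about 18 mm up, dipping 0.075 rad to the thin end.
- shaft4_mid (a point): Steel gear shaft 4 (3 or 4 present, all alike), 152 mm long; the point is on its axis, half-way along; +y runs along it to the thick end. Along y: thin journal 20 mm dia. -76 to -38 mm, plain body 28 dia. -38 to 10 (grip across it at -10), gear 38 dia. 10 to 38, thick journal 24 dia. 38 to 76. 0.42 kg. On the bench its axis is about 18 mm up, dipping 0.075 rad to the thin end.
- fixture_centre (a point): Swivel axis of the bolted-down index fixture, on top of the blue plate, 24 mm above the bench; z up. Place and yaw differ from start to start. The plunger stands 160 mm off along -y, in a dark bracket that reaches 215 mm out along -y, 44 mm wide, 56 mm high.
- cradle_mid (a point): Point on the swivel axis at the height of seated shafts' axes (56 mm above the bench, 32 above the blue plate). Turns with the cradle; has the fixture's axes when joint cradle is 0. Notch pairs at y = -84, -28, 28, 84 mm. A seated shaft lies along x, thick end to +x, its mid at x = 0 within 8 mm (its shoulders fit between the rails), z = 0.
- wide_rail (a point): Middle of the top of the rail with the wide notches (32 mm wide at the top, 90-degree V, for the 24 mm journals), 52 mm from the swivel axis along cradle_mid's +x. Rail: aluminium, 220 mm along y, 12 mm thick, top 55 mm above the bench. A shaft lying the wrong way round sits 0.06 rad out of level.
- narrow_rail (a point): Middle of the top of the like rail with the narrow notches (26 mm wide at the top, 90-degree V, for the 20 mm journals), 52 mm from the swivel axis along cradle_mid's -x.
- cradle (a joint): Swivel angle of the cradle, rad: 0 = loading position (start), 1.571 = checking position, a quarter turn anticlockwise from above; rigid stops 0.006 beyond each. Locked at both by the plunger with 0.01 play. Unlocked, it turns against about 0.12 N m of friction and stays where it is left.
- handle (a point): Centre of the black round knob by which the cradle is swung: upright cylinder 24 mm diameter, 32 mm high (69 to 101 mm above the bench) on a 12 mm post, fixed to the cradle 150 mm from the swivel axis (115 mm along cradle_mid's x, 96 along its y). It turns with the cradle.
- plunger (a joint): Lift of the spring plunger, m: 0 = down, nose in a notch of the blue quadrant (locked); over 0.009 the nose is clear; 0.012 = held out, pin on its collar; 0.017 = top stop. Spring 4.5 N at 0, 8.5 N at 0.016. Let down off a notch, the nose rests on the quadrant at about 0.009 and drops in when the notch comes under it.
- plunger_knob (a joint): Turn of the plunger's knob, rad, anticlockwise from above: stops at 0 (pin along its slot) and 1.45. Down, it has play up to 0.4; it turns farther only while lifted over 0.012; beyond 0.7 it then stays out when let go; turned back under about 0.3 it drops.
- knob_grip (a point): Centre of the red bar knob on the plunger: 44 mm long (its own x), 12 mm thick (its own y: grip across this), 24 mm high, centre 86 mm above the bench when down; rises and turns with the plunger. Its x lies along the fixture's x when joint plunger_knob is 0.
- filter_mid (a point): Black oil filter, a cylinder 68 mm diameter and 90 mm high, bystander; the point is its centre.
- bearing_mid (a point): Roller bearing, 68 mm ring 20 mm thick lying flat, bystander; the point is its centre.
There are look-alikes about, which are no part of the job. Leave any brown look-alike of the part that bears shaft2_mid alone.

How it is judged (in metres and radians):
On the way, in this order (a step that is already met when the one before it is completed fails the run):
1. every shaft present lies level in the notches, thick end in the wide ones, with the cradle still locked at the loading position ((y of shaft1_mid in the frame of cradle_mid between -0.089 and -0.079 m or y of shaft1_mid in the frame of cradle_mid between -0.033 and -0.023 m or y of shaft1_mid in the frame of cradle_mid between 0.023 and 0.033 m or y of shaft1_mid in the frame of cradle_mid between 0.079 and 0.089 m) and x of shaft1_mid in the frame of cradle_mid between -0.014 and 0.014 m and z of shaft1_mid in the frame of cradle_mid between -0.004 and 0.004 m and angle between shaft1_mid's own y axis and vertical between 1.5408 and 1.6008 rad and (y of shaft2_mid in the frame of cradle_mid between -0.089 and -0.079 m or y of shaft2_mid in the frame of cradle_mid between -0.033 and -0.023 m or y of shaft2_mid in the frame of cradle_mid between 0.023 and 0.033 m or y of shaft2_mid in the frame of cradle_mid between 0.079 and 0.089 m) and x of shaft2_mid in the frame of cradle_mid between -0.014 and 0.014 m and z of shaft2_mid in the frame of cradle_mid between -0.004 and 0.004 m and angle between shaft2_mid's own y axis and vertical between 1.5408 and 1.6008 rad and (y of shaft3_mid in the frame of cradle_mid between -0.089 and -0.079 m or y of shaft3_mid in the frame of cradle_mid between -0.033 and -0.023 m or y of shaft3_mid in the frame of cradle_mid between 0.023 and 0.033 m or y of shaft3_mid in the frame of cradle_mid between 0.079 and 0.089 m) and x of shaft3_mid in the frame of cradle_mid between -0.014 and 0.014 m and z of shaft3_mid in the frame of cradle_mid between -0.004 and 0.004 m and angle between shaft3_mid's own y axis and vertical between 1.5408 and 1.6008 rad and (y of shaft4_mid in the frame of cradle_mid between -0.089 and -0.079 m or y of shaft4_mid in the frame of cradle_mid between -0.033 and -0.023 m or y of shaft4_mid in the frame of cradle_mid between 0.023 and 0.033 m or y of shaft4_mid in the frame of cradle_mid between 0.079 and 0.089 m) and x of shaft4_mid in the frame of cradle_mid between -0.014 and 0.014 m and z of shaft4_mid in the frame of cradle_mid between -0.004 and 0.004 m and angle between shaft4_mid's own y axis and vertical between 1.5408 and 1.6008 rad and value of joint plunger below 0.003 m and value of joint cradle below 0.04 rad), for 0.2 s.
2. the plunger is held out by its twist (value of joint plunger above 0.01 m and value of joint plunger_knob above 0.6 rad), for 0.2 s.
3. the cradle has been swung most of the way to the other stop (value of joint cradle above 1.1 rad), for 0.2 s.
4. the plunger is down and locks the cradle at the checking position (value of joint plunger below 0.003 m and value of joint cradle above 1.53 rad), for 0.2 s.
At the end, for the whole second after the job is handed in: The plunger is down (lift under 3 mm) with the cradle at the checking position (angle over 1.53 rad), and every shaft present is at rest in a notch pair: its middle within 5 mm of the notch line, 14 mm lengthwise and 4 mm in height of cradle_mid's, its axis level within 0.03 rad (all of step 4 and (y of shaft1_mid in the frame of cradle_mid between -0.089 and -0.079 m or y of shaft1_mid in the frame of cradle_mid between -0.033 and -0.023 m or y of shaft1_mid in the frame of cradle_mid between 0.023 and 0.033 m or y of shaft1_mid in the frame of cradle_mid between 0.079 and 0.089 m) and x of shaft1_mid in the frame of cradle_mid between -0.014 and 0.014 m and z of shaft1_mid in the frame of cradle_mid between -0.004 and 0.004 m and angle between shaft1_mid's own y axis and vertical between 1.5408 and 1.6008 rad and (y of shaft2_mid in the frame of cradle_mid between -0.089 and -0.079 m or y of shaft2_mid in the frame of cradle_mid between -0.033 and -0.023 m or y of shaft2_mid in the frame of cradle_mid between 0.023 and 0.033 m or y of shaft2_mid in the frame of cradle_mid between 0.079 and 0.089 m) and x of shaft2_mid in the frame of cradle_mid between -0.014 and 0.014 m and z of shaft2_mid in the frame of cradle_mid between -0.004 and 0.004 m and angle between shaft2_mid's own y axis and vertical between 1.5408 and 1.6008 rad and (y of shaft3_mid in the frame of cradle_mid between -0.089 and -0.079 m or y of shaft3_mid in the frame of cradle_mid between -0.033 and -0.023 m or y of shaft3_mid in the frame of cradle_mid between 0.023 and 0.033 m or y of shaft3_mid in the frame of cradle_mid between 0.079 and 0.089 m) and x of shaft3_mid in the frame of cradle_mid between -0.014 and 0.014 m and z of shaft3_mid in the frame of cradle_mid between -0.004 and 0.004 m and angle between shaft3_mid's own y axis and vertical between 1.5408 and 1.6008 rad and (y of shaft4_mid in the frame of cradle_mid between -0.089 and -0.079 m or y of shaft4_mid in the frame of cradle_mid between -0.033 and -0.023 m or y of shaft4_mid in the frame of cradle_mid between 0.023 and 0.033 m or y of shaft4_mid in the frame of cradle_mid between 0.079 and 0.089 m) and x of shaft4_mid in the frame of cradle_mid between -0.014 and 0.014 m and z of shaft4_mid in the frame of cradle_mid between -0.004 and 0.004 m and angle between shaft4_mid's own y axis and vertical between 1.5408 and 1.6008 rad and linear speed of each of shaft1, shaft2, shaft3, shaft4 below 0.02 m/s); the robot touches nothing.
It fails at once if the oil filter or the bearing is moved more than 4 cm (distance of any of filter_mid, bearing_mid from where it was at the start of the episode above 0.04 m).
Of shaft1, shaft2, shaft3, shaft4 only 3 to 4 are there at a start; the rules pass over those that are not, and their reading is None.
At some moment in a run one of shaft1, shaft2, shaft3, shaft4 may be knocked a few centimetres aside while the robot is not near it.
Once in a run the grip may slacken for a moment while it holds something.
It also fails if it takes over 208 s, if anything falls off the work surface, if the arm or the gripper's body presses on something with over 40 N, if the wrist force passes 120 N, or if a joint passes its speed limit or range.

## Robot

A 6-joint arm with a two-finger parallel gripper is mounted at the origin on a cart in front of the work surface, level with it; the furniture and walls round the work are solid. World frame = base frame: x ahead of the robot, y to its left, z up, the work surface at z = 0. Lengths are in m, angles in degrees, forces in N, time in s.
With the tool pointing down it reaches from about 0.3 to 0.75 m from the base axis. Payload 8.5 kg.
Tool frame: the origin (TCP) lies at the very end of the fingers, on their centre line; the grasp point (between the pads) lies 19 mm behind it (env.grip_depth is the z of the grasp point in the tool frame, in m); z points along the fingers, y is the direction in which the jaws open and shut (so a half turn about z gives the same grasp; the last joint's range is limited). The gripper opens to 85 mm and grips with 20 to 120 N. Pads are 22 mm wide; open, the fingers measure 114 mm over their backs; the gripper's body (76 mm by 85 mm) begins 54 mm behind the grasp point. The pads swing forward as they close: fully open they stand 13 mm farther back than shut.
Start: joints at [53.382, 21.807, 74.336, -0, 83.858, -12.336], TCP at [0.226, 0.501, 0.231] pointing down, gripper open.
Joint ranges: [-178.18, 178.18], [-50.72, 133.34], [12.68, 142.11], [-81.47, 261.47], [9.98, 163.14], [-165.26, 165.26]. Speed limits (degrees/s): [136.94, 136.94, 180, 180, 180, 180].

## Interface

Orientations are given as a 3x3 rotation matrix whose columns are the frame's x, y, z axes.
In Python, from rig import env gives the robot as it stands.
- The arm moves only by the tool apply_moves, never from a script. Its argument "plan" is a list of rows, each an object of numbers: "tx", "ty", "tz": the shift along the world's x, y, z in mm; "rx", "ry", "rz": the turn, a rotation vector about the world's x, y, z in rad; "jaw": the opening, from -1 (shut) to 1 (fully open). A call has 1 to 12 rows; each row is the pose to reach, as a shift and turn from the pose measured when the call began; what a row does not reach only later rows make up. A row lasts 1/10 s, in which the tool goes at most 50 mm and 8.59 degrees, less where a joint would pass 70% of its speed; a pose out of reach is approached as far as the arm can. A call with a gripper value outside its range is refused whole. The fingers move at their own pace and stop on an object; "grip_force" is the grip in N (left out, the last holds). Time passes only in rows, so rows that repeat a pose let the fingers close. It gives the time, the measured TCP pose, the force and the opening at its end, in the units of the state.
- env.observe(): the state, without advancing time (a new reading comes with each control period).
- env.get_image(name): name is "scene" or "top" or "wrist"; returns a dict with "image" (480x640x3 uint8, red, green, blue), "intrinsics" (3x3 intrinsics, pixels), "k1" (the pictures are not rectified: a ray, as slopes to the right and down, at radius r is drawn at 1 + k1 r^2 times it, then the intrinsics apply), "world_from_camera" (4x4, takes a point from camera to world coordinates). Camera axes: x right, y up, looking along -z (the intrinsics and any distortion apply to the point x, -y, -z); pixel columns grow to the right and rows downward; lengths in m; the calibration is good to about 2 mm. A picture is of the moment at which its call begins. There is no depth.
- env.close_job(): hands the job in, once; it reports no verdict.
The state is a dict: "time_s": time; "q": joint angles; "qvel": joint speeds; "joint_efforts": joint torques, N m; "position": TCP position; "tool_rot": TCP orientation; "ft_force": force on the tool from outside, world axes, zero at the start; "wrist_torque": the same for the moment, N m; "grip_width": finger opening in m.
Only numpy, scipy, OpenCV 4.12 (cv2) and the standard library are available. Lean on these libraries where they do the work, as an engineer would, in place of code of your own. Each camera call takes 0.05 s, during which the arm holds its last target.

## Working session

There is one attempt and no reset: what is moved stays moved. The work goes in short steps, Python scripts to look and compute and a tool call to move; the robot and the scene stay as the last step left them, time stands still between calls to the robot, and variables do not carry over. Pictures are saved under pics/ and viewed, and the job is handed in when it is done.

Besides the shell and the picture viewer there is one more tool, called after "Request:" by a JSON object that holds its "name" and its "arguments", one argument or row to a line. apply_moves: Moves the arm, as the interface text tells. Its arguments: {"type":"object","properties":{"plan":{"type":"array","items":{"type":"object","properties":{"tx":{"type":"number"},"ty":{"type":"number"},"tz":{"type":"number"},"rx":{"type":"number"},"ry":{"type":"number"},"rz":{"type":"number"},"jaw":{"type":"number"}}}},"grip_force":{"type":"number"}},"required":["plan"]}

```bash
ls; mkdir -p pics
cat > h.py <<'E'
import numpy as np, cv2
from rig import env
def snap(name,fn):
    d=env.get_image(name); cv2.imwrite(f'pics/{fn}.png',d['image'][:,:,::-1]); np.savez(f'pics/{fn}.npz',K=d['intrinsics'],k1=d['k1'],T=d['world_from_camera']); return d
def load(fn):
    z=np.load(f'pics/{fn}.npz'); return z['K'],float(z['k1']),z['T']
def ray(fn,u,v):
    K,k1,T=load(fn)
    p=np.array([(u-K[0,2])/K[0,0],(v-K[1,2])/K[1,1]]); q=p.copy()
    for _ in range(20): q=p/(1+k1*(q@q))
    d=T[:3,:3]@np.array([q[0],-q[1],-1.]); return T[:3,3],d/np.linalg.norm(d)
def onz(fn,u,v,z):
    o,d=ray(fn,u,v); return o+d*(z-o[2])/d[2]
def tri(obs):
    A=np.zeros((3,3));b=np.zeros(3);L=[]
    for fn,u,v in obs:
        o,d=ray(fn,u,v);P=np.eye(3)-np.outer(d,d);A+=P;b+=P@o;L.append((P,o))
    x=np.linalg.solve(A,b); return x,[float(np.linalg.norm(P@(x-o)))for P,o in L]
def proj(fn,X):
    K,k1,T=load(fn); X=np.atleast_2d(X)
    c=(X-T[:3,3])@T[:3,:3]; s=np.stack([c[:,0]/-c[:,2],-c[:,1]/-c[:,2]],1); s=s*(1+k1*(s**2).sum(1,keepdims=True))
    return s@np.diag([K[0,0],K[1,1]])+[K[0,2],K[1,2]]
def crop(fn,x0,y0,x1,y1,out,k=None):
    im=cv2.imread(f'pics/{fn}.png')[y0:y1,x0:x1]; k=k or min(800/(x1-x0),600/(y1-y0))
    cv2.imwrite(f'pics/{out}.png',cv2.resize(im,None,fx=k,fy=k,interpolation=cv2.INTER_CUBIC))
E
python3 - <<'E'
from h import *
for n in('scene','top','wrist'):
    d=snap(n,n+'0'); print(n,d['intrinsics'].round(1).tolist(),d['k1'],d['world_from_camera'].round(3).tolist())
print(env.observe(),env.grip_depth)
E
```

```text
pics
scene [[515.2, 0.0, 319.7], [0.0, 515.2, 241.3], [0.0, 0.0, 1.0]] -0.0027131686056798246 [[0.761, 0.395, -0.515, -0.18], [-0.649, 0.438, -0.622, -0.876], [-0.02, 0.807, 0.59, 0.893], [0.0, 0.0, 0.0, 1.0]]
top [[579.7, 0.0, 325.9], [0.0, 579.7, 237.0], [0.0, 0.0, 1.0]] -0.18837793589945637 [[0.1, 0.972, -0.215, 0.233], [-0.995, 0.099, -0.018, -0.035], [0.004, 0.215, 0.977, 1.423], [0.0, 0.0, 0.0, 1.0]]
wrist [[355.9, 0.0, 318.7], [0.0, 355.9, 242.9], [0.0, 0.0, 1.0]] -0.043831360780526095 [[0.411, -0.874, -0.261, 0.16], [0.912, 0.393, 0.119, 0.532], [-0.002, -0.287, 0.958, 0.373], [0.0, 0.0, 0.0, 1.0]]
{'time_s': 0.15, 'q': array([ 5.33816215e+01,  2.18334461e+01,  7.43717434e+01, -4.20345034e-04,
        8.38572708e+01, -1.23354297e+01]), 'qvel': array([ 0.00744113, -0.14175466, -0.11402367,  0.0053534 , -0.07179148,
        0.00686859]), 'joint_efforts': array([ 2.35719461e-03, -4.48622882e+01, -2.31343746e+01, -2.52663576e-04,
        3.82441183e-03,  2.17005669e-05]), 'position': array([0.22605379, 0.50116287, 0.23085907]), 'tool_rot': array([[-9.11525954e-01,  4.11242044e-01, -6.44392806e-04],
       [ 4.11242487e-01,  9.11525558e-01, -8.79323273e-04],
       [ 2.25765811e-04, -1.06652769e-03, -9.99999406e-01]]), 'ft_force': array([ 0.47436527, -0.57877461, -0.35360674]), 'wrist_torque': array([-0.04685374, -0.00136582,  0.01357867]), 'grip_width': 0.08577187266450122} -0.0187
```

View pics/top0.png

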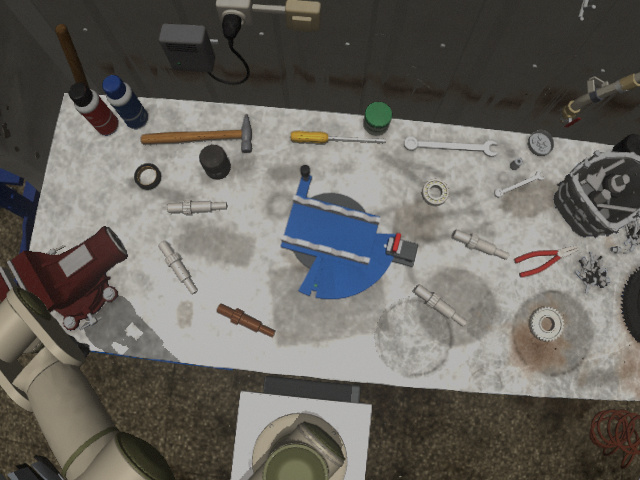

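View pics/scene0.png

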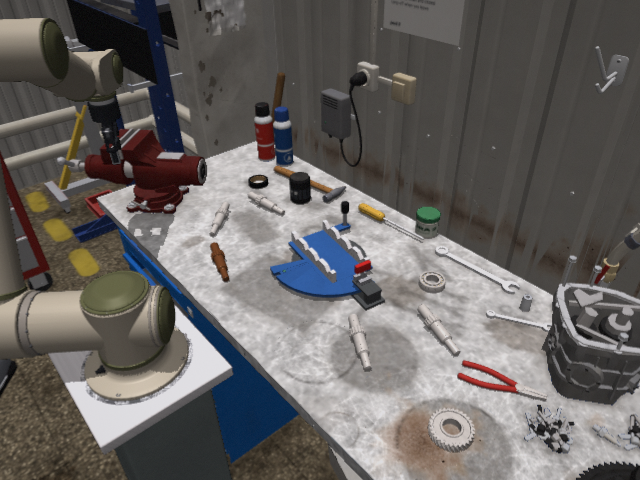

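View pics/wrist0.png

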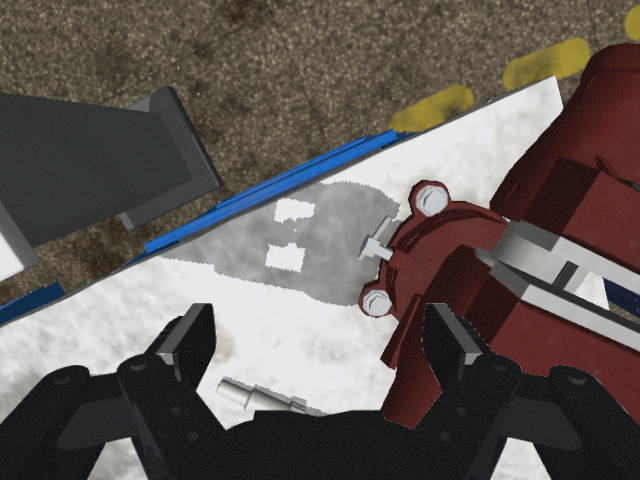

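The top view shows four steel shafts at about (197,208), (178,266), (480,243) and (440,305). The brown one at (246,320) is the look-alike. I'll enlarge to check.

Run:
```python
from h import *
crop('top0',130,180,290,350,'c1'); crop('top0',260,150,430,310,'c2'); crop('top0',400,210,530,340,'c3')
```

```text
(no output)
```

View pics/c1.png

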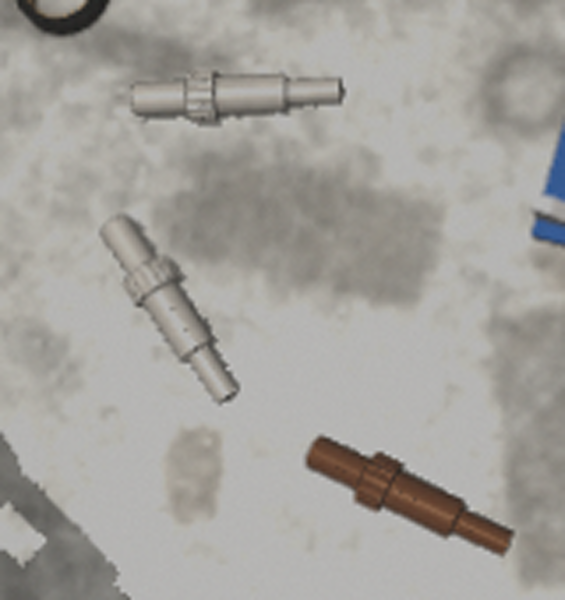

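View pics/c2.png

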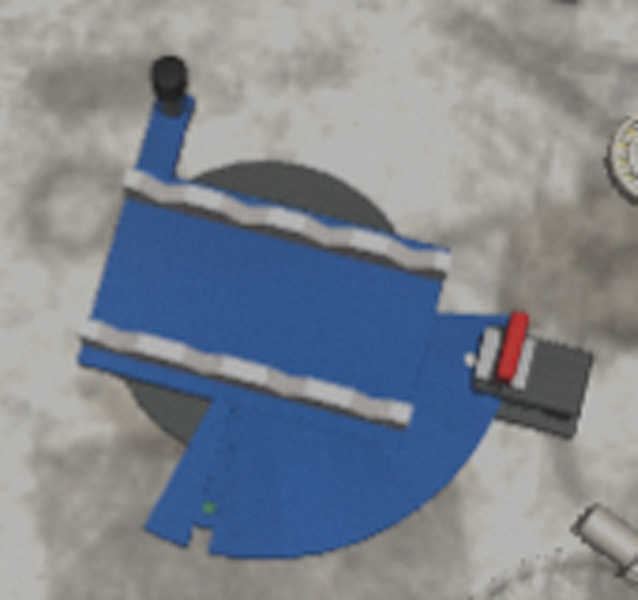

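View pics/c3.png

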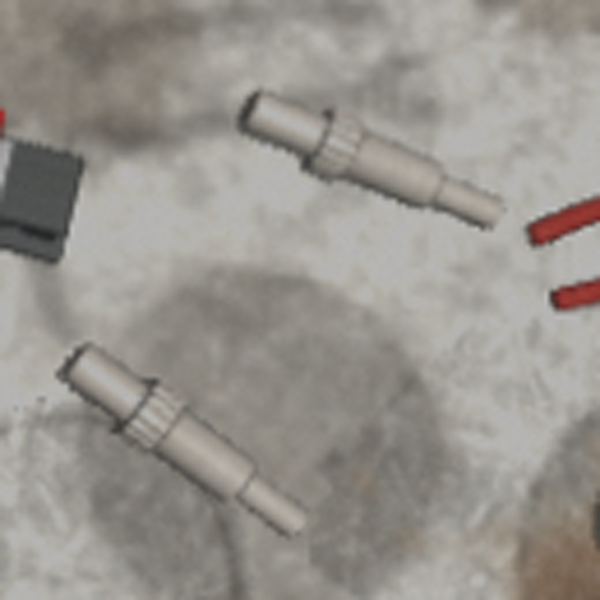

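Run:
```python
from h import *
crop('scene0',260,190,400,310,'s2'); crop('scene0',190,170,300,290,'s1'); crop('scene0',330,290,480,380,'s3')
```

```text
(no output)
```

View pics/s2.png

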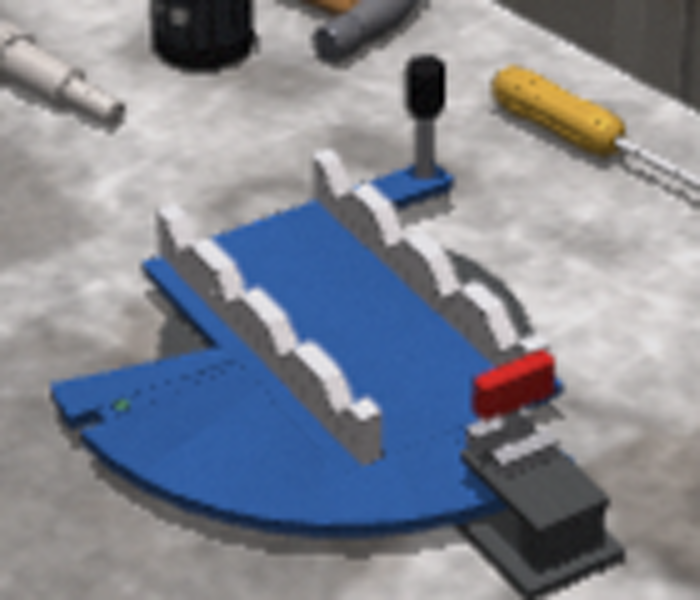

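View pics/s1.png

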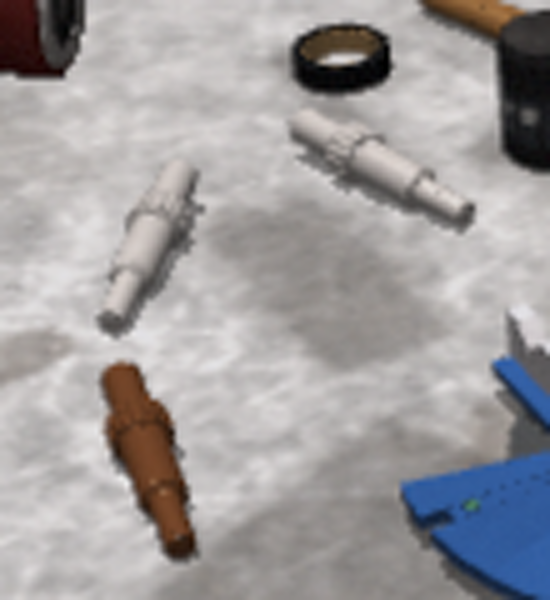

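View pics/s3.png

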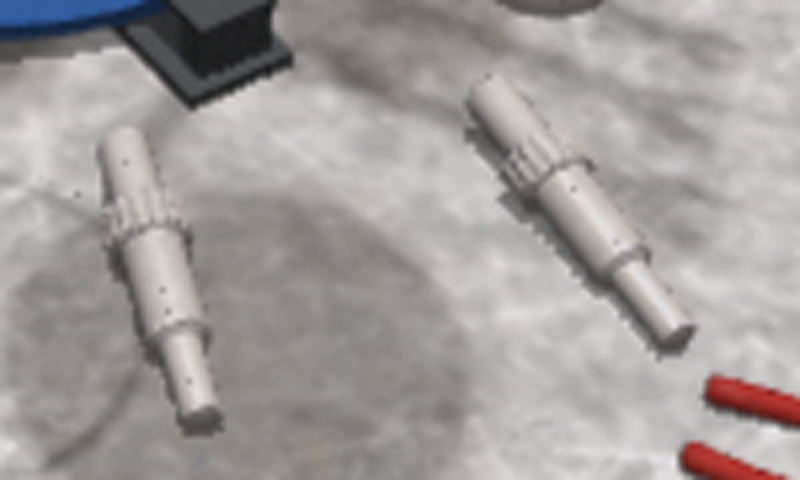

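Run:
```python
from h import *
from scipy.optimize import least_squares
c2=lambda u,v:(260+u/3.75,150+v/3.75); s2=lambda u,v:(260+u/5,190+v/5)
M=[(115,96,101),(52,110,55),(52,-110,55),(-52,110,55),(-52,-110,55),(0,-160,98)]
T=[c2(168,66),c2(130,182),c2(447,258),c2(86,330),c2(410,408),c2(516,338)]
S=[s2(428,66),s2(327,158),s2(541,343),s2(172,212),s2(367,404),s2(514,370)]
M=np.array(M)/1e3
def W(p):
    c,s=np.cos(p[2]),np.sin(p[2]); R=np.array([[c,-s,0],[s,c,0],[0,0,1]]); return M@R.T+[p[0],p[1],p[3] if len(p)>3 else 0]
f=lambda p:np.r_[proj('top0',W(p))-T,proj('scene0',W(p))-S].ravel()
for p0 in([.5,0,0],[.5,0,0,0]):
    r=least_squares(f,p0,loss='soft_l1'); print(r.x,np.degrees(r.x[2])); print(f(r.x).reshape(-1,2).round(1).tolist())
for m,a,b in zip(M,T,S):
    x,e=tri([('top0',*a),('scene0',*b)]); print(m*1e3,(x*1e3).round(1),np.round(e,4))
k=3.529
c1=lambda u,v:(130+u/k,180+v/k); c3=lambda u,v:(400+u/4.615,210+v/4.615)
s1=lambda u,v:(190+u/5,170+v/5); s3=lambda u,v:(330+u/5.333,290+v/5.333)
for n,ft,fs,a in [('A',c1,s1,(131,99,343,91,297,122,466,212)),('B',c1,s1,(113,226,229,390,184,167,111,319)),('C',c3,s3,(250,108,495,213,487,85,678,338)),('D',c3,s3,(75,357,297,525,122,135,201,418))]:
    t,e=tri([('top0',*ft(a[0],a[1])),('scene0',*fs(a[4],a[5]))]); h,e2=tri([('top0',*ft(a[2],a[3])),('scene0',*fs(a[6],a[7]))])
    d=t-h; print(n,(t*1e3).round(1),(h*1e3).round(1),'mid',((t+h)*500).round(1),'L',np.linalg.norm(d).round(4),'yaw',np.degrees(np.arctan2(d[1],d[0])).round(1),np.hypot(*((t+h)/2)[:2]).round(3),np.round(e+e2,4))
```

```text
[ 0.55933493 -0.02152514 -0.16207827] -9.286400585322825
[[0.8, 0.3], [-0.9, -2.4], [1.4, -0.0], [-0.8, -2.0], [0.9, 0.5], [0.1, 0.3], [-0.8, -0.4], [-1.4, -1.3], [-0.3, 1.0], [-1.6, -1.0], [1.0, 2.5], [0.3, -0.5]]
[ 0.56006688 -0.02108138 -0.16253981 -0.00198482] -9.312845233964797
[[0.7, 0.3], [-1.0, -2.5], [1.2, -0.1], [-0.9, -2.1], [0.7, 0.4], [-0.1, 0.2], [-0.7, 0.1], [-1.3, -0.8], [-0.2, 1.4], [-1.5, -0.6], [1.1, 2.9], [0.3, -0.0]]
[115.  96. 101.] [691.2  56.1  97.5] [0.0012 0.0012]
[ 52. 110.  55.] [625.9  74.2  53. ] [0.0032 0.0032]
[  52. -110.   55.] [ 593.8 -136.    55.8] [0.0019 0.0019]
[-52. 110.  55.] [524.3  91.3  53.6] [0.0033 0.0033]
[ -52. -110.   55.] [ 489.8 -118.7   61.7] [0.0003 0.0003]
[   0. -160.   98.] [ 534.  -178.9   96.2] [0.0007 0.0007]
A [577.  398.   21.8] [600.3 246.3  13.8] mid [588.7 322.1  17.8] L 0.1537 yaw 98.7 0.671 [0.0017 0.0017 0.0022 0.0022]
B [484.6 393.1  27.7] [376.6 298.9  10.6] mid [430.6 346.   19.1] L 0.1444 yaw 41.1 0.552 [0.0042 0.0042 0.0002 0.0002]
C [ 583.4 -328.4   28.2] [ 541.5 -471.    11.8] mid [ 562.5 -399.7   20. ] L 0.1495 yaw 73.6 0.69 [0.0024 0.0024 0.0011 0.0011]
D [ 438.9 -242.1   28. ] [ 362.5 -369.9   12.2] mid [ 400.7 -306.    20.1] L 0.1497 yaw 59.1 0.504 [0.0018 0.0018 0.0016 0.0016]
```

Centre ≈ (560,-21) mm, yaw ≈ -9.3°. Shaft lengths and heights agree with the description. Next I go over shaft A, which is the steel one by the filter.

Request:
{"name": "apply_moves", "arguments": {
  "plan": [
    {"tz": 50},
    {"tz": 100},
    {"tx": 45, "ty": -23, "tz": 100, "rz": -0.14},
    {"tx": 90, "ty": -46, "tz": 100, "rz": -0.28},
    {"tx": 135, "ty": -70, "tz": 95, "rz": -0.42},
    {"tx": 180, "ty": -94, "tz": 80, "rz": -0.56},
    {"tx": 225, "ty": -117, "tz": 60, "rz": -0.7},
    {"tx": 270, "ty": -140, "tz": 40, "rz": -0.84},
    {"tx": 315, "ty": -164, "tz": 20, "rz": -0.95},
    {"tx": 350, "ty": -182, "tz": 0, "rz": -0.995},
    {"tx": 364, "ty": -189, "tz": -30, "rz": -0.995},
    {"tx": 364, "ty": -189, "tz": -30, "rz": -0.995}
  ]
}}

```text
validation failed for argument at $.pl...
```

Run:
```python
from h import *
snap('wrist','wA'); o=env.observe(); print(o['position'],o['tool_rot'].round(3).tolist(),o['ft_force'])
```

```text
[0.22605717 0.50121289 0.23096241] [[-0.912, 0.411, -0.001], [0.411, 0.912, -0.001], [0.0, -0.001, -1.0]] [ 0.16832688 -0.37014714 -0.25528718]
```

View pics/wA.png

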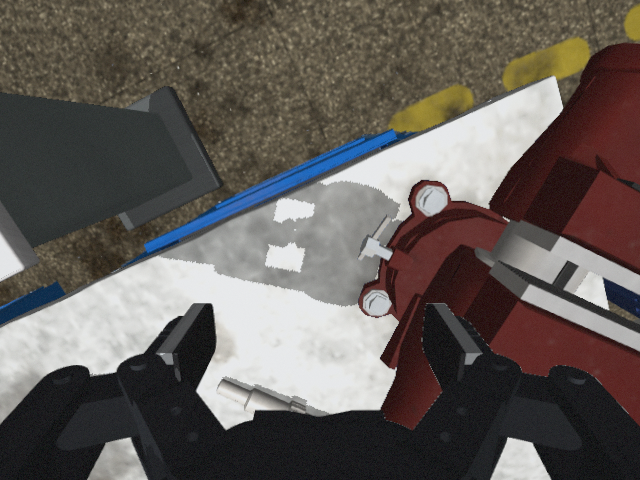

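The move was refused, so the picture is unchanged from the start. I'll try full rows.

Request:
{"name": "apply_moves", "arguments": {
  "plan": [
    {"tx": 0, "ty": 0, "tz": 50, "rx": 0, "ry": 0, "rz": 0, "jaw": 1},
    {"tx": 0, "ty": 0, "tz": 100, "rx": 0, "ry": 0, "rz": 0, "jaw": 1}
  ]
}}

```text
time_s: 0.4
position: [0.2257, 0.5007, 0.3312]
tool_rot: [[-0.911, 0.411, -0.003], [0.411, 0.911, -0.004], [0.001, -0.005, -1.0]]
ft_force: [0.1, 1.6, 0.5]
grip_width: 0.0856
```

Request:
{"name": "apply_moves", "arguments": {
  "plan": [
    {"tx": 45, "ty": -23, "tz": 0, "rx": 0, "ry": 0, "rz": -0.14, "jaw": 1},
    {"tx": 90, "ty": -46, "tz": 0, "rx": 0, "ry": 0, "rz": -0.28, "jaw": 1},
    {"tx": 135, "ty": -70, "tz": 0, "rx": 0, "ry": 0, "rz": -0.42, "jaw": 1},
    {"tx": 180, "ty": -94, "tz": -10, "rx": 0, "ry": 0, "rz": -0.56, "jaw": 1},
    {"tx": 225, "ty": -117, "tz": -30, "rx": 0, "ry": 0, "rz": -0.7, "jaw": 1},
    {"tx": 270, "ty": -140, "tz": -50, "rx": 0, "ry": 0, "rz": -0.84, "jaw": 1},
    {"tx": 315, "ty": -164, "tz": -80, "rx": 0, "ry": 0, "rz": -0.95, "jaw": 1},
    {"tx": 350, "ty": -182, "tz": -100, "rx": 0, "ry": 0, "rz": -0.995, "jaw": 1},
    {"tx": 364, "ty": -189, "tz": -130, "rx": 0, "ry": 0, "rz": -0.995, "jaw": 1},
    {"tx": 364, "ty": -189, "tz": -130, "rx": 0, "ry": 0, "rz": -0.995, "jaw": 1},
    {"tx": 364, "ty": -189, "tz": -130, "rx": 0, "ry": 0, "rz": -0.995, "jaw": 1}
  ]
}}

```text
time_s: 1.5
position: [0.5896, 0.3115, 0.2006]
tool_rot: [[-0.151, 0.989, -0.007], [0.989, 0.151, -0.0], [0.001, -0.007, -1.0]]
ft_force: [0.3, -0.0, 0.5]
grip_width: 0.0857
```

Run:
```python
from h import *
snap('wrist','wA1'); o=env.observe(); print(o['position'],o['tool_rot'].round(3).tolist(),o['ft_force'])
```

```text
[0.58944121 0.31223261 0.20223859] [[-0.152, 0.988, -0.004], [0.988, 0.152, 0.001], [0.001, -0.004, -1.0]] [-0.19106014  0.88884166  0.5677115 ]
```

View pics/wA1.png

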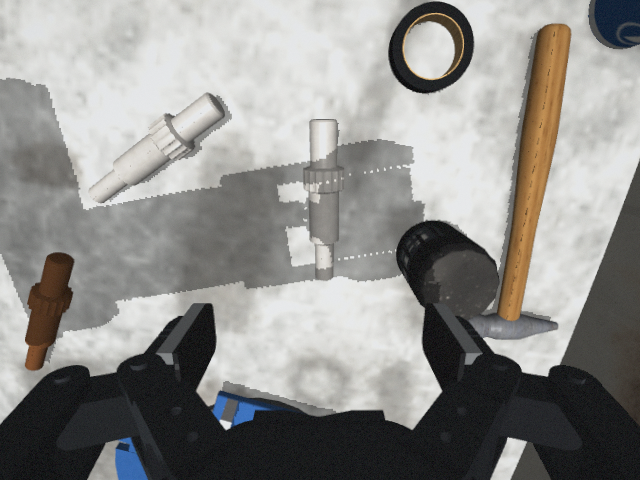

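Wrist view: shaft A stands upright at u≈323, thick end at v 119 and thin end at v 279. The filter is at right (448,268), clear of the right finger.

Run:
```python
from h import *
crop('wA1',260,100,390,290,'wA1c')
t=onz('wA1',323,119,.0257);h=onz('wA1',324,279,.0123)
d=t-h;print(t,h,(t+h)/2,np.linalg.norm(d),np.degrees(np.arctan2(d[1],d[0])))
# A from wrist+top+scene
k=3.529
print(tri([('wA1',323,120),('top0',130+131/k,180+99/k),('scene0',190+297/5,170+122/5)]),tri([('wA1',324,278),('top0',130+343/k,180+91/k),('scene0',190+466/5,170+212/5)]))
o=env.observe()
print(proj('wA1',o['position']+np.array([0,0,-.18])))
# filter, at mid height
print(onz('wA1',448,268,.09), onz('top0',215,156,.09))
```

```text
[0.57959129 0.39936456 0.0257    ] [0.60401091 0.25011293 0.0123    ] [0.5918011  0.32473874 0.019     ] 0.15182860884487992 99.29204935058395
(array([0.57832549, 0.398919  , 0.02046641]), [0.0013870843027635302, 0.0024854510866484034, 0.001163995203251015]) (array([0.60277676, 0.24903354, 0.00996722]), [0.0016821177263601208, 0.0033720158242242816, 0.0023054338423619245])
[[318.9469159  219.06840218]]
[0.69027995 0.30497435 0.09      ] [0.70140972 0.28031936 0.09      ]
```

View pics/wA1c.png

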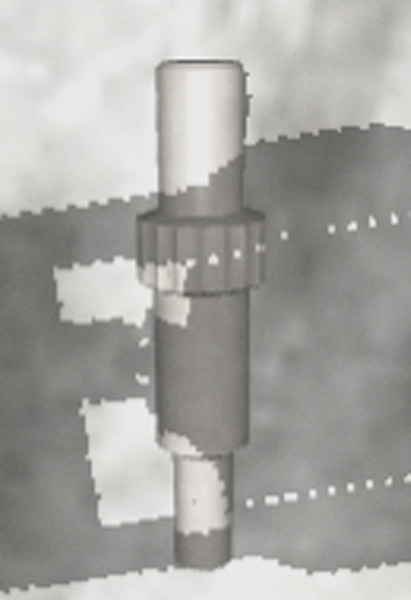

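Request:
{"name": "apply_moves", "arguments": {
  "plan": [
    {"tx": 3.5, "ty": 2.5, "tz": -40, "rx": 0, "ry": 0, "rz": 0.01, "jaw": 0.3},
    {"tx": 3.5, "ty": 2.5, "tz": -80, "rx": 0, "ry": 0, "rz": 0.01, "jaw": 0.3},
    {"tx": 3.5, "ty": 2.5, "tz": -120, "rx": 0, "ry": 0, "rz": 0.01, "jaw": 0.3},
    {"tx": 3.5, "ty": 2.5, "tz": -140, "rx": 0, "ry": 0, "rz": 0.01, "jaw": 0.3},
    {"tx": 3.5, "ty": 2.5, "tz": -140, "rx": 0, "ry": 0, "rz": 0.01, "jaw": 0.3},
    {"tx": 3.5, "ty": 2.5, "tz": -140, "rx": 0, "ry": 0, "rz": 0.01, "jaw": 0.3}
  ]
}}

```text
time_s: 2.15
position: [0.5933, 0.3159, 0.0647]
tool_rot: [[-0.163, 0.987, -0.001], [0.987, 0.163, 0.002], [0.002, -0.0, -1.0]]
ft_force: [-0.1, 0.9, 1.0]
grip_width: 0.0553
```

Run:
```python
from h import *
snap('wrist','wA2'); o=env.observe(); print(o['position'],o['tool_rot'].round(3).tolist(),o['ft_force'],o['grip_width'])
```

```text
[0.59365215 0.31576947 0.06512104] [[-0.163, 0.987, 0.0], [0.987, 0.163, 0.002], [0.002, 0.001, -1.0]] [ 0.41602272  0.08358672 -0.09819648] 0.05555669219175792
```

View pics/wA2.png

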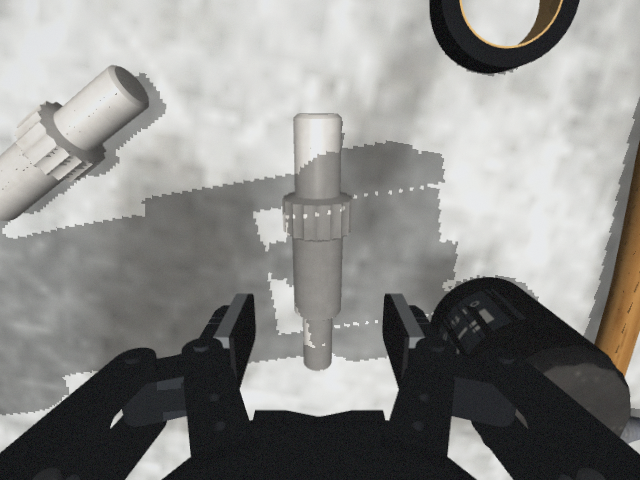

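```bash
python3 - <<'E'
from h import *
print(tri([('top0',214,155),('scene0',300,179),]), onz('wA1',458,285,.09))
for z in(.015,.02,.025): print(onz('wA2',318,310,z),onz('wA2',317,112,z+.005))
E
python3 - <<'E'
from h import *
crop('top0',190,135,240,190,'f')
E
```

```text
(array([0.70770021, 0.28685041, 0.07652755]), [0.0009218595187365257, 0.0009218595187364856]) [0.70160511 0.29252581 0.09      ]
[0.59791224 0.29076301 0.015     ] [0.57930469 0.40045907 0.02      ]
[0.59750317 0.29330893 0.02      ] [0.57938184 0.40014218 0.025     ]
[0.59709409 0.29585486 0.025     ] [0.57945898 0.39982529 0.03      ]
```

View pics/f.png

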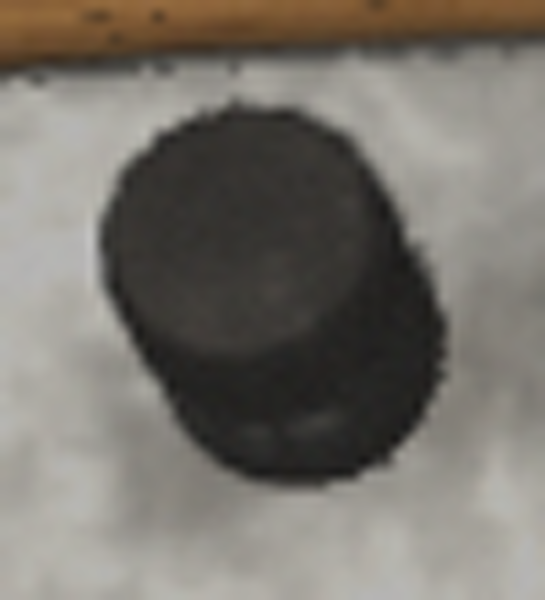

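Filter ≈ (0.703, 0.287), with 30 mm clearance. I'll descend and grip.

Request:
{"name": "apply_moves", "arguments": {
  "grip_force": 80,
  "plan": [
    {"tx": 0, "ty": 0, "tz": -40, "rx": 0, "ry": 0, "rz": 0, "jaw": 0.3},
    {"tx": 0, "ty": 0, "tz": -58, "rx": 0, "ry": 0, "rz": 0, "jaw": 0.3},
    {"tx": 0, "ty": 0, "tz": -63, "rx": 0, "ry": 0, "rz": 0, "jaw": 0.3},
    {"tx": 0, "ty": 0, "tz": -63, "rx": 0, "ry": 0, "rz": 0, "jaw": -0.3},
    {"tx": 0, "ty": 0, "tz": -63, "rx": 0, "ry": 0, "rz": 0, "jaw": -1},
    {"tx": 0, "ty": 0, "tz": -63, "rx": 0, "ry": 0, "rz": 0, "jaw": -1},
    {"tx": 0, "ty": 0, "tz": -63, "rx": 0, "ry": 0, "rz": 0, "jaw": -1},
    {"tx": 0, "ty": 0, "tz": -63, "rx": 0, "ry": 0, "rz": 0, "jaw": -1},
    {"tx": 0, "ty": 0, "tz": -63, "rx": 0, "ry": 0, "rz": 0, "jaw": -1}
  ]
}}

```text
time_s: 3.1
position: [0.5946, 0.3162, 0.0045]
tool_rot: [[-0.163, 0.987, 0.004], [0.987, 0.163, 0.004], [0.003, 0.005, -1.0]]
ft_force: [-1.4, -0.5, 6.3]
grip_width: 0.0247
```

Request:
{"name": "apply_moves", "arguments": {
  "plan": [
    {"tx": 0, "ty": 0, "tz": 15, "rx": 0, "ry": 0, "rz": 0, "jaw": -1},
    {"tx": 0, "ty": 0, "tz": 30, "rx": 0, "ry": 0, "rz": 0, "jaw": -1},
    {"tx": 0, "ty": 0, "tz": 40, "rx": 0, "ry": 0, "rz": 0, "jaw": -1},
    {"tx": 0, "ty": 0, "tz": 40, "rx": 0, "ry": 0, "rz": 0, "jaw": -1}
  ]
}}

```text
time_s: 3.5
position: [0.5955, 0.3165, 0.0469]
tool_rot: [[-0.163, 0.987, 0.008], [0.987, 0.163, 0.005], [0.003, 0.008, -1.0]]
ft_force: [0.0, 0.1, -3.0]
grip_width: 0.0248
```

Run:
```python
from h import *
snap('wrist','wA3');snap('scene','sA3'); crop('sA3',190,130,330,250,'sA3c'); o=env.observe(); print(o['position'],o['ft_force'],o['grip_width'])
```

```text
[0.59447879 0.31614471 0.0445209 ] [-0.13956693 -0.94429469 -3.14580912] 0.0246540705347435
```

View pics/wA3.png

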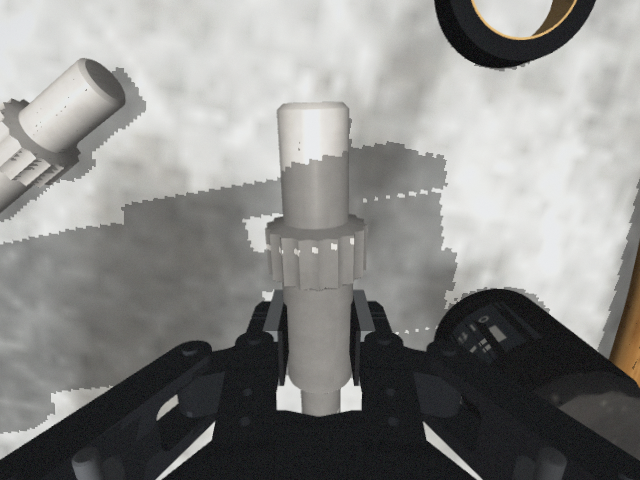

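View pics/sA3c.png

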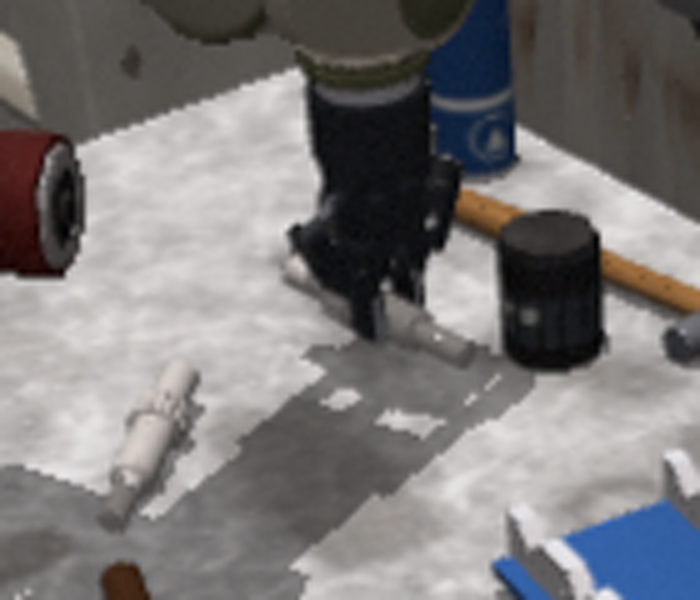

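Run:
```python
from h import *
crop('wA3',240,90,400,430,'wA3c')
print(cv2.imread('pics/wA3c.png').shape)
```

```text
(600, 282, 3)
```

View pics/wA3c.png

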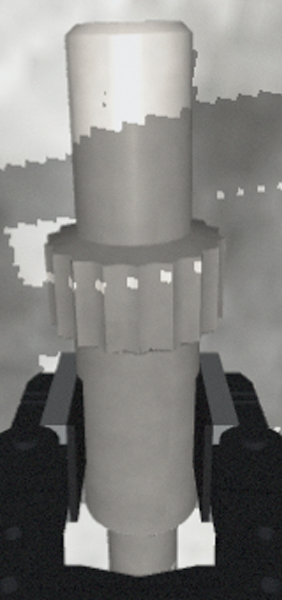

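```bash
cat >> h.py <<'E'
from scipy.optimize import least_squares
def fitshaft(fn,edges,pts,p0):
    """edges: (u,v,r,side,y0,y1) ; pts: (v,u,r,y) near-side point. p: x,y,z mid,yaw,pitch(up to thick)"""
    C=load(fn)[2][:3,3]
    def axis(p): return np.array([np.cos(p[3])*np.cos(p[4]),np.sin(p[3])*np.cos(p[4]),np.sin(p[4])])
    def near(p,y,r):
        a=p[:3]+axis(p)*y; w=C-a; w-=axis(p)*(w@axis(p)); return a+w/np.linalg.norm(w)*r
    def side(p,y,r,s):
        a=p[:3]+axis(p)*y; w=C-a; w-=axis(p)*(w@axis(p)); D=np.linalg.norm(w); w/=D
        n=np.cross(axis(p),w); return a+w*r*r/D+s*n*r*np.sqrt(1-(r/D)**2)
    def f(p):
        R=[]
        for u,v,r,s,y0,y1 in edges:
            q=proj(fn,np.array([side(p,y0,r,s),side(p,y1,r,s)])); t=(q[1]-q[0])/np.linalg.norm(q[1]-q[0]); e=np.array([u,v])-q[0]; R.append(t[0]*e[1]-t[1]*e[0])
        for u,v,r,y in pts:
            q=proj(fn,near(p,y,r))[0]; R.append(v-q[1]) 
        return np.array(R)
    r=least_squares(f,p0,loss='soft_l1'); return r.x,f(r.x)
E
python3 - <<'E'
from h import *
m=lambda u,v:(240+u/1.765,90+v/1.765)
E=[]
for (u,v,s) in[(67,45,1),(77,230,1),(194,45,-1),(191,230,-1)]: E.append((*m(u,v),.012,s,.038,.076))
for (u,v,s) in[(80,380,1),(86,510,1),(197,380,-1),(196,510,-1)]: E.append((*m(u,v),.014,s,-.038,.010))
P=[(*m(141,352),.019,.010),(*m(141,533),.014,-.038),(*m(134,245),.012,.038)]
for flip in(1,-1):
    EE=[(a,b,r,s*flip,c,d) for a,b,r,s,c,d in E]
    x,res=fitshaft('wA3',EE,P,[.593,.325,.06,np.radians(99.3),.07]); print(x.round(4),np.degrees(x[3:]),res.round(1))
E
```

```text
[  1.8023  -9.6023 -22.4109   1.4823  -0.5176] [ 84.93143315 -29.6580887 ] [-69.2 -40.8   1.3  22.5 -20.7  -1.3  44.4  60.   -0.  101.9 -60.2]
[0.5949 0.3242 0.0528 1.7555 0.1402] [100.58462971   8.0356622 ] [ -0.   -0.8   0.3   0.1   0.2  -1.7   0.1   1.4 -17.    0.    1.7]
```

Shaft A is held, about 8.5 mm from TCP to mid. I'll raise it clear of the filter, then carry and turn it to the loading position.

Request:
{"name": "apply_moves", "arguments": {
  "plan": [
    {"tx": 0, "ty": 0, "tz": 45, "rx": 0, "ry": 0, "rz": 0, "jaw": -1},
    {"tx": 0, "ty": 0, "tz": 90, "rx": 0, "ry": 0, "rz": 0, "jaw": -1},
    {"tx": 0, "ty": -25, "tz": 120, "rx": 0, "ry": 0, "rz": 0, "jaw": -1},
    {"tx": -3, "ty": -50, "tz": 125, "rx": 0, "ry": 0, "rz": -0.14, "jaw": -1},
    {"tx": -6, "ty": -80, "tz": 125, "rx": 0, "ry": 0, "rz": -0.28, "jaw": -1},
    {"tx": -10, "ty": -110, "tz": 125, "rx": 0, "ry": 0, "rz": -0.42, "jaw": -1},
    {"tx": -14, "ty": -140, "tz": 125, "rx": 0, "ry": 0, "rz": -0.56, "jaw": -1},
    {"tx": -18, "ty": -170, "tz": 125, "rx": 0, "ry": 0, "rz": -0.7, "jaw": -1},
    {"tx": -22, "ty": -200, "tz": 125, "rx": 0, "ry": 0, "rz": -0.84, "jaw": -1},
    {"tx": -26, "ty": -225, "tz": 125, "rx": 0, "ry": 0, "rz": -0.98, "jaw": -1},
    {"tx": -29, "ty": -245, "tz": 125, "rx": 0, "ry": 0, "rz": -1.12, "jaw": -1},
    {"tx": -29.5, "ty": -253, "tz": 125, "rx": 0, "ry": 0, "rz": -1.26, "jaw": -1}
  ]
}}

```text
time_s: 4.8
position: [0.5643, 0.0614, 0.1688]
tool_rot: [[0.893, 0.45, 0.003], [0.45, -0.893, -0.003], [0.001, 0.004, -1.0]]
ft_force: [-0.0, 0.8, -3.3]
grip_width: 0.025
```

Request:
{"name": "apply_moves", "arguments": {
  "plan": [
    {"tx": 0, "ty": 0, "tz": 0, "rx": 0, "ry": 0, "rz": -0.14, "jaw": -1},
    {"tx": 0, "ty": 0, "tz": 0, "rx": 0, "ry": 0, "rz": -0.28, "jaw": -1},
    {"tx": 0, "ty": 0, "tz": 0, "rx": 0, "ry": 0, "rz": -0.42, "jaw": -1},
    {"tx": 0, "ty": 0, "tz": 0, "rx": 0, "ry": 0, "rz": -0.56, "jaw": -1},
    {"tx": 0, "ty": 0, "tz": 0, "rx": 0, "ry": 0, "rz": -0.64, "jaw": -1},
    {"tx": 0, "ty": 0, "tz": 0, "rx": 0, "ry": 0, "rz": -0.64, "jaw": -1},
    {"tx": 0, "ty": 0, "tz": 0, "rx": 0, "ry": 0, "rz": -0.64, "jaw": -1}
  ]
}}

```text
time_s: 5.5
position: [0.5641, 0.0614, 0.1683]
tool_rot: [[0.985, -0.17, -0.001], [-0.17, -0.985, -0.004], [-0.0, 0.004, -1.0]]
ft_force: [-0.2, -0.5, -4.0]
grip_width: 0.0248
```

Run:
```python
from h import *
snap('wrist','wA4'); snap('scene','sA4'); crop('sA4',230,130,420,290,'sA4c'); o=env.observe(); R=o['tool_rot']; print(o['position'],R.round(3).tolist(),np.degrees(np.arctan2(R[1,1],R[0,1])),o['ft_force'],o['grip_width'])
```

```text
[0.56421311 0.06139251 0.16852056] [[0.985, -0.171, -0.0], [-0.171, -0.985, -0.004], [0.0, 0.004, -1.0]] -99.8376858296659 [ 0.25328998  0.14045396 -2.90602361] 0.02440411478616345
```

View pics/wA4.png

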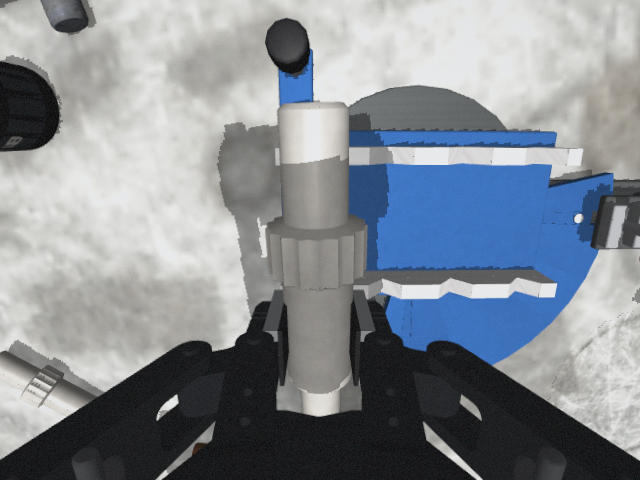

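View pics/sA4c.png

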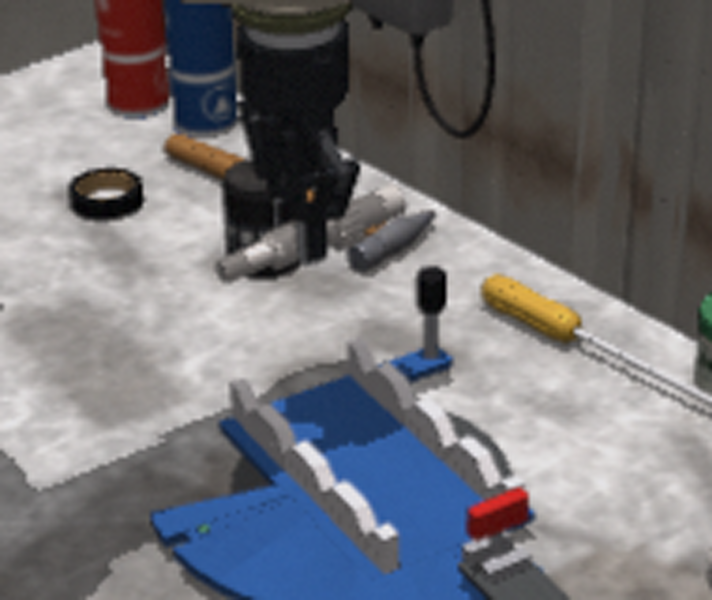

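Run:
```python
from h import *
crop('wA4',340,110,640,330,'wA4c'); crop('wA4',210,10,340,110,'wA4d')
```

```text
(no output)
```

View pics/wA4c.png

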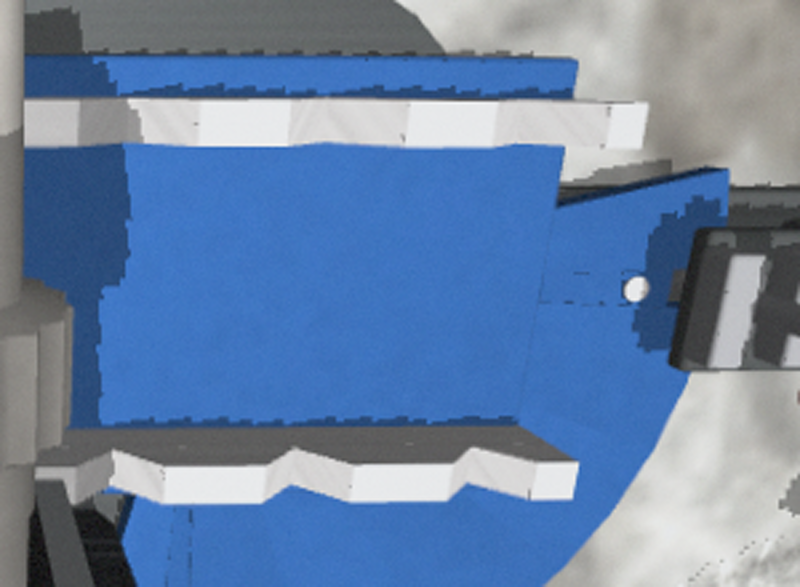

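View pics/wA4d.png

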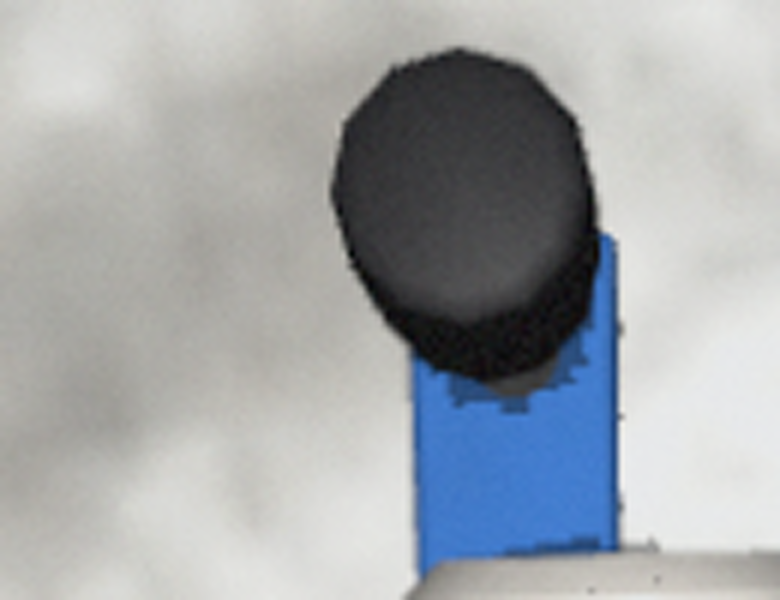

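Run:
```python
from h import *
m=lambda u,v:(340+u/2.667,110+v/2.667)
obs=[((58,-110,55),m(648,102)),((46,-110,55),m(645,149)),((46,-44,55),m(408,146)),((46,-12,55),m(290,146)),((46,12,55),m(198,147)),((46,-68,55),m(495,148)),
((-58,-110,55),m(575,499)),((-46,-110,55),m(579,461)),((-58,-97,55),m(528,499)),((-58,-71,55),m(447,500)),((-58,-41,55),m(352,501)),((-58,-15,55),m(265,502)),((-58,15,55),m(163,502)),((115,96,101),(210+462/6,10+185/6))]
M=np.array([o[0] for o in obs])/1e3; U=np.array([o[1] for o in obs])
c2=lambda u,v:(260+u/3.75,150+v/3.75); s2=lambda u,v:(260+u/5,190+v/5)
M2=np.array([(115,96,101),(52,110,55),(52,-110,55),(-52,110,55),(-52,-110,55),(0,-160,98)])/1e3
T=np.array([c2(168,66),c2(130,182),c2(447,258),c2(86,330),c2(410,408),c2(516,338)])
S=np.array([s2(428,66),s2(327,158),s2(541,343),s2(172,212),s2(367,404),s2(514,370)])
def W(p,M):
    c,s=np.cos(p[2]),np.sin(p[2]); R=np.array([[c,-s,0],[s,c,0],[0,0,1]]); return M@R.T+[p[0],p[1],p[3] if len(p)>3 else 0]
g=lambda p:(proj('wA4',W(p,M))-U).ravel()
f=lambda p:np.r_[g(p),(proj('top0',W(p,M2))-T).ravel(),(proj('scene0',W(p,M2))-S).ravel()]
for F in(g,f):
  for p0 in([.56,-.02,-.16],[.56,-.02,-.16,0]):
    r=least_squares(F,p0,loss='soft_l1'); print(r.x.round(4),np.degrees(r.x[2]),np.abs(r.fun).mean()); 
  print(F(r.x).reshape(-1,2).round(1).tolist())
```

```text
[ 0.5592 -0.0186 -0.1647] -9.435831589733871 0.4938688647643126
[ 0.5592 -0.0186 -0.1647 -0.    ] -9.437917245511843 0.49249369439695606
[[0.7, 0.2], [-1.2, -0.4], [-0.8, 0.1], [-0.7, 0.0], [0.3, -0.3], [-0.8, -0.5], [-0.6, -0.3], [0.7, 0.2], [1.5, 0.0], [0.5, 0.1], [-0.7, 0.3], [-0.3, 0.3], [0.3, 0.7], [1.0, -0.2]]
[ 0.5592 -0.0188 -0.1645] -9.426730986760267 0.7747623746962045
[ 0.5591 -0.019  -0.1651 -0.0006] -9.462212970457179 0.7615436800358142
[[0.7, 0.3], [-1.2, -0.4], [-0.6, 0.1], [-0.4, 0.0], [0.6, -0.4], [-0.6, -0.5], [-0.6, -0.5], [0.7, 0.0], [1.5, -0.2], [0.6, -0.1], [-0.5, 0.0], [-0.1, 0.0], [0.6, 0.5], [1.8, -0.0], [-0.1, 0.3], [-1.8, -2.5], [0.4, 0.1], [-1.9, -2.1], [-0.2, 0.7], [-1.0, 0.5], [-1.3, -0.5], [-1.9, -1.4], [-1.1, 0.9], [-2.2, -1.2], [0.2, 2.2], [-0.7, -0.7]]
```

Request:
{"name": "apply_moves", "arguments": {
  "plan": [
    {"tx": 0.4, "ty": 4, "tz": -40, "rx": 0.012, "ry": 0.074, "rz": 0.007, "jaw": -1},
    {"tx": 0.4, "ty": 4, "tz": -75, "rx": 0.012, "ry": 0.074, "rz": 0.007, "jaw": -1},
    {"tx": 0.4, "ty": 4, "tz": -100, "rx": 0.012, "ry": 0.074, "rz": 0.007, "jaw": -1},
    {"tx": 0.4, "ty": 4, "tz": -106, "rx": 0.012, "ry": 0.074, "rz": 0.007, "jaw": -1},
    {"tx": 0.4, "ty": 4, "tz": -106, "rx": 0.012, "ry": 0.074, "rz": 0.007, "jaw": -1},
    {"tx": 0.4, "ty": 4, "tz": -106, "rx": 0.012, "ry": 0.074, "rz": 0.007, "jaw": -1}
  ]
}}

```text
time_s: 6.2
position: [0.5655, 0.0654, 0.064]
tool_rot: [[0.984, -0.163, -0.072], [-0.163, -0.987, 0.008], [-0.072, 0.004, -0.997]]
ft_force: [0.2, 0.2, -4.1]
grip_width: 0.0248
```

Run:
```python
from h import *
snap('wrist','wA5'); snap('scene','sA5'); crop('sA5',260,170,400,290,'sA5c'); o=env.observe(); R=o['tool_rot']; print(o['position'],R.round(3).tolist(),np.degrees(np.arctan2(R[1,1],R[0,1])),o['ft_force'],o['grip_width'])
```

```text
[0.56538135 0.06535667 0.06405083] [[0.984, -0.163, -0.071], [-0.163, -0.987, 0.008], [-0.072, 0.004, -0.997]] -99.40630919705303 [ 1.01562892  0.36677602 -3.06608243] 0.02458914935349024
```

View pics/wA5.png

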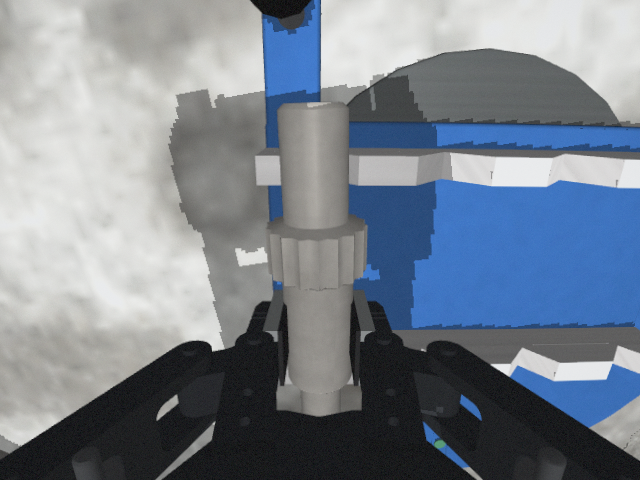

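View pics/sA5c.png

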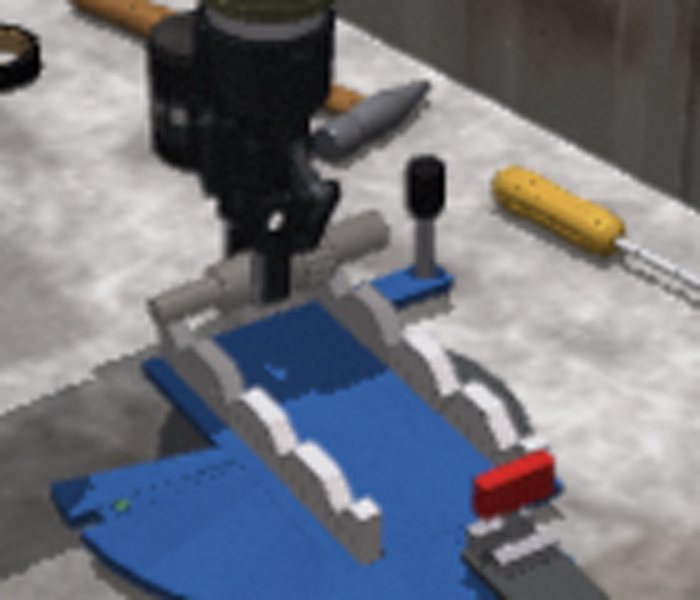

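Run:
```python
from h import *
c=np.array([.5592,-.0188]);a=np.radians(-9.43);ex=np.array([np.cos(a),np.sin(a)]);ey=np.array([-np.sin(a),np.cos(a)])
def pl(u,v,y):
    o,d=ray('sA5',260+u/5,170+v/5); t=(y-(o[:2]-c)@ey)/(d[:2]@ey); X=o+t*d; return ((X[:2]-c)@ex).round(4),X[2].round(4)
print(pl(158,308,.084),pl(380,227,.084),pl(348,262,.084))
```

```text
(np.float64(-0.0669), np.float64(0.0739)) (np.float64(0.0789), np.float64(0.0758)) (np.float64(0.057), np.float64(0.0594))
```

Request:
{"name": "apply_moves", "arguments": {
  "plan": [
    {"tx": -2, "ty": 0.3, "tz": -8, "rx": 0, "ry": 0, "rz": 0, "jaw": -1},
    {"tx": -2, "ty": 0.3, "tz": -13, "rx": 0, "ry": 0, "rz": 0, "jaw": -1},
    {"tx": -2, "ty": 0.3, "tz": -15, "rx": 0, "ry": 0, "rz": 0, "jaw": -1},
    {"tx": -2, "ty": 0.3, "tz": -16, "rx": 0, "ry": 0, "rz": 0, "jaw": -1},
    {"tx": -2, "ty": 0.3, "tz": -16, "rx": 0, "ry": 0, "rz": 0, "jaw": -1}
  ]
}}

```text
time_s: 6.8
position: [0.5634, 0.0656, 0.0479]
tool_rot: [[0.984, -0.163, -0.072], [-0.163, -0.987, 0.008], [-0.072, 0.004, -0.997]]
ft_force: [0.2, 0.4, -3.5]
grip_width: 0.0244
```

Request:
{"name": "apply_moves", "arguments": {
  "plan": [
    {"tx": 0, "ty": 0, "tz": -1, "rx": 0, "ry": 0, "rz": 0, "jaw": -1},
    {"tx": 0, "ty": 0, "tz": -2, "rx": 0, "ry": 0, "rz": 0, "jaw": -1},
    {"tx": 0, "ty": 0, "tz": -2.5, "rx": 0, "ry": 0, "rz": 0, "jaw": -1},
    {"tx": 0, "ty": 0, "tz": -2.5, "rx": 0, "ry": 0, "rz": 0, "jaw": -1}
  ]
}}

```text
time_s: 7.2
position: [0.5635, 0.0656, 0.0455]
tool_rot: [[0.984, -0.163, -0.071], [-0.163, -0.987, 0.008], [-0.072, 0.004, -0.997]]
ft_force: [0.0, -0.3, -1.8]
grip_width: 0.0246
```

Request:
{"name": "apply_moves", "arguments": {
  "plan": [
    {"tx": 0, "ty": 0, "tz": -1, "rx": 0, "ry": 0, "rz": 0, "jaw": -1},
    {"tx": 0, "ty": 0, "tz": -1.5, "rx": 0, "ry": 0, "rz": 0, "jaw": -1},
    {"tx": 0, "ty": 0, "tz": -1.5, "rx": 0, "ry": 0, "rz": 0, "jaw": -1}
  ]
}}

```text
time_s: 7.5
position: [0.5637, 0.0655, 0.0449]
tool_rot: [[0.984, -0.164, -0.07], [-0.164, -0.987, 0.008], [-0.07, 0.004, -0.998]]
ft_force: [-2.5, -0.3, 5.7]
grip_width: 0.0244
```

Run:
```python
from h import *
snap('scene','sA6'); crop('sA6',260,170,400,290,'sA6c')
```

```text
(no output)
```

View pics/sA6c.png

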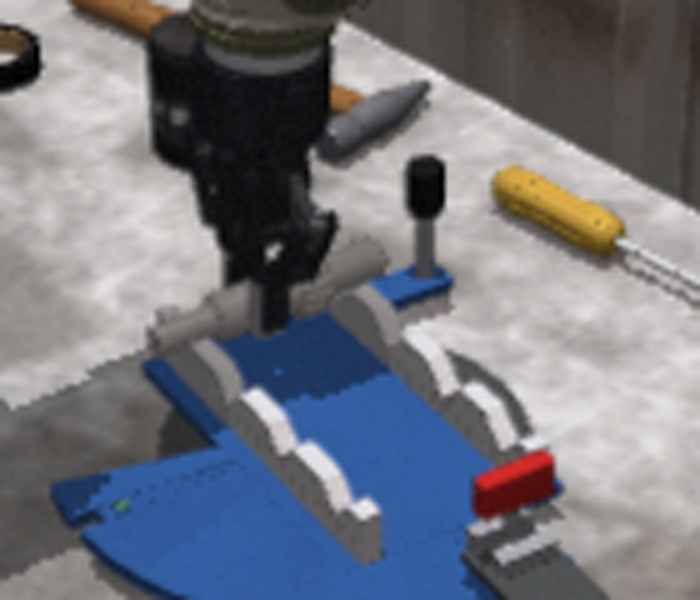

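Seated at both ends, with contact felt. Release and rise.

Request:
{"name": "apply_moves", "arguments": {
  "plan": [
    {"tx": 0, "ty": 0, "tz": 0, "rx": 0, "ry": 0, "rz": 0, "jaw": -0.2},
    {"tx": 0, "ty": 0, "tz": 0, "rx": 0, "ry": 0, "rz": 0, "jaw": 0},
    {"tx": 0, "ty": 0, "tz": 0, "rx": 0, "ry": 0, "rz": 0, "jaw": 0},
    {"tx": 0, "ty": 0, "tz": 0, "rx": 0, "ry": 0, "rz": 0, "jaw": 0},
    {"tx": 0, "ty": 0, "tz": 0, "rx": 0, "ry": 0, "rz": 0, "jaw": 0},
    {"tx": 0, "ty": 0, "tz": 30, "rx": 0, "ry": 0, "rz": 0, "jaw": 0},
    {"tx": 0, "ty": 0, "tz": 70, "rx": 0, "ry": 0, "rz": 0, "jaw": 0},
    {"tx": 0, "ty": 0, "tz": 110, "rx": -0.012, "ry": -0.071, "rz": 0, "jaw": 0.5},
    {"tx": 0, "ty": 0, "tz": 150, "rx": -0.012, "ry": -0.071, "rz": 0, "jaw": 1},
    {"tx": 0, "ty": 0, "tz": 150, "rx": -0.012, "ry": -0.071, "rz": 0, "jaw": 1},
    {"tx": 0, "ty": 0, "tz": 150, "rx": -0.012, "ry": -0.071, "rz": 0, "jaw": 1}
  ]
}}

```text
time_s: 8.65
position: [0.5637, 0.0656, 0.1954]
tool_rot: [[0.986, -0.164, 0.002], [-0.164, -0.986, -0.005], [0.003, 0.004, -1.0]]
ft_force: [-0.3, 0.2, -0.8]
grip_width: 0.0854
```

Run:
```python
from h import *
snap('wrist','wA7'); snap('top','tA7'); o=env.observe(); R=o['tool_rot']; print(o['position'],R.round(3).tolist(),np.degrees(np.arctan2(R[1,1],R[0,1])))
```

```text
[0.56321026 0.06554423 0.19363619] [[0.986, -0.164, -0.002], [-0.164, -0.986, -0.004], [-0.001, 0.004, -1.0]] -99.43871082818588
```

View pics/wA7.png

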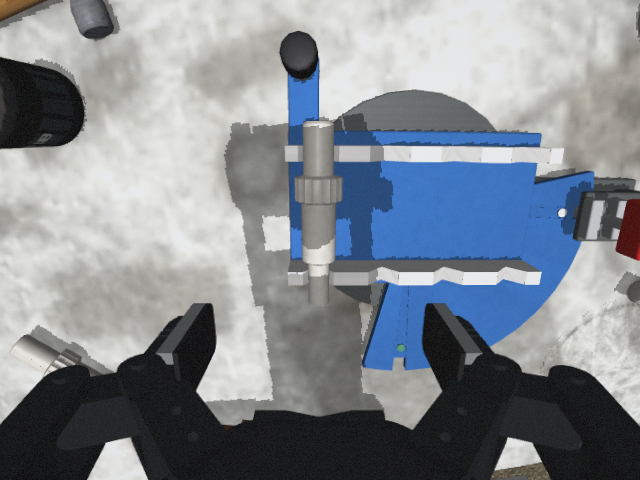

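View pics/tA7.png

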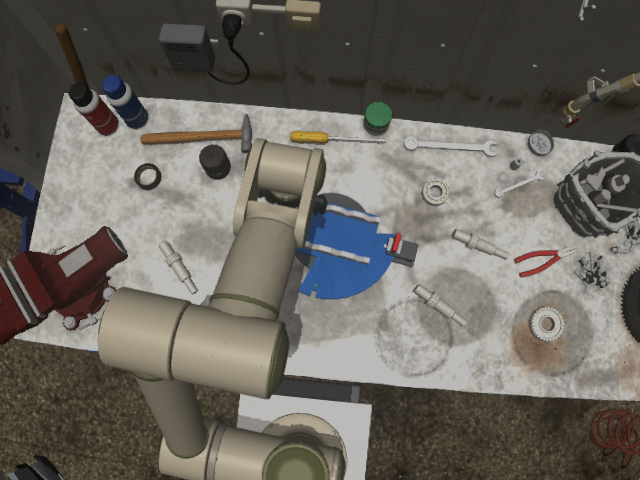

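Wrist view: A lies in the +84 notches, thick end (318,121) and thin end (318,303). Top view: the other three haven't moved.

```bash
cat >> h.py <<'E'
c0=np.array([.5592,-.0188]);a0=np.radians(-9.43);ex=np.array([np.cos(a0),np.sin(a0)]);ey=np.array([-np.sin(a0),np.cos(a0)])
def loc(X): return np.array([(X[:2]-c0)@ex,(X[:2]-c0)@ey])
def glob(x,y): return c0+x*ex+y*ey
E
python3 - <<'E'
from h import *
print(loc(onz('wA7',318,121,.06)),loc(onz('wA7',318,303,.056)))
E
```

```text
[0.07595337 0.08479062] [-0.07429784  0.08479221]
```

Run:
```python
from h import *
print(tri([('top0',125,258),('scene0',205,176)]),tri([('top0',104,229),('scene0',196,157)]),tri([('top0',118,236),('scene0',203,165)]))
```

```text
(array([0.43607598, 0.44121435, 0.12415145]), [0.016137312042456064, 0.016137312042455935]) (array([0.47209067, 0.50231318, 0.15673317]), [0.007359516742322108, 0.007359516742322333]) (array([0.46768882, 0.46837076, 0.14221218]), [0.0009322214805857699, 0.0009322214805857502])
```

Request:
{"name": "apply_moves", "arguments": {
  "plan": [
    {"tx": -22, "ty": 43, "tz": 5, "rx": 0, "ry": 0, "rz": 0.13, "jaw": 1},
    {"tx": -44, "ty": 86, "tz": 10, "rx": 0, "ry": 0, "rz": 0.26, "jaw": 1},
    {"tx": -66, "ty": 129, "tz": 10, "rx": 0, "ry": 0, "rz": 0.39, "jaw": 1},
    {"tx": -88, "ty": 172, "tz": 10, "rx": 0, "ry": 0, "rz": 0.52, "jaw": 1},
    {"tx": -110, "ty": 215, "tz": 10, "rx": 0, "ry": 0, "rz": 0.65, "jaw": 1},
    {"tx": -130, "ty": 255, "tz": 10, "rx": 0, "ry": 0, "rz": 0.78, "jaw": 1},
    {"tx": -140, "ty": 274, "tz": 5, "rx": 0, "ry": 0, "rz": 0.88, "jaw": 1},
    {"tx": -140, "ty": 274, "tz": 5, "rx": 0, "ry": 0, "rz": 0.88, "jaw": 1},
    {"tx": -140, "ty": 274, "tz": 5, "rx": 0, "ry": 0, "rz": 0.88, "jaw": 1}
  ]
}}

```text
time_s: 9.65
position: [0.423, 0.3393, 0.1975]
tool_rot: [[0.756, 0.655, 0.0], [0.655, -0.756, -0.005], [-0.003, 0.004, -1.0]]
ft_force: [0.8, 0.1, 0.2]
grip_width: 0.0854
```

Run:
```python
from h import *
snap('wrist','wB1'); o=env.observe(); R=o['tool_rot']; print(o['position'],R.round(3).tolist(),np.degrees(np.arctan2(R[1,1],R[0,1])))
```

```text
[0.42352081 0.33884672 0.19786764] [[0.756, 0.654, 0.001], [0.654, -0.756, -0.005], [-0.002, 0.004, -1.0]] -49.142709849227174
```

View pics/wB1.png

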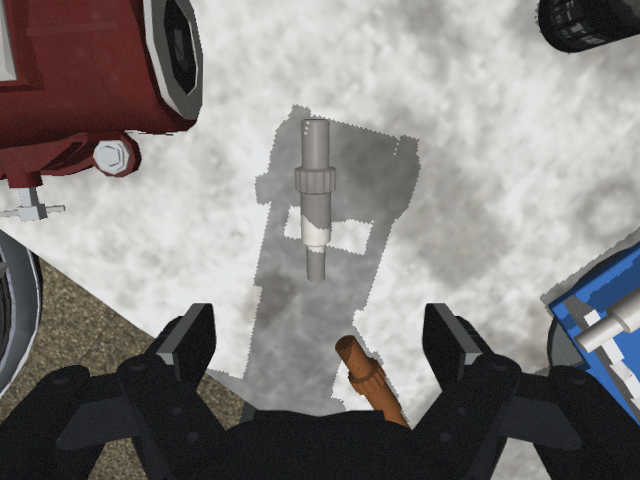

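Wrist view: shaft B thick end (315,120), thin end (316,280). The brown look-alike at (365,370) is well away from the finger path.

Run:
```python
from h import *
t=onz('wB1',315,120,.0257);h=onz('wB1',316,279,.0123); d=(t-h)/np.linalg.norm(t-h); m=(t+h)/2
print(t,h,m,np.linalg.norm(t-h),np.degrees(np.arctan2(d[1],d[0])), m-.0095*d, np.r_[(m-.0095*d)[:2]-env.observe()['position'][:2]])
print(onz('wB1',350,345,.02))
```

```text
[0.48722728 0.39819958 0.0257    ] [0.37487267 0.30006714 0.0123    ] [0.43104998 0.34913336 0.019     ] 0.14977681399110634 41.134518362465165 [0.42392358 0.34290905 0.01815007] [0.00040277 0.00406233]
[0.34454315 0.2274379  0.02      ]
```

Request:
{"name": "apply_moves", "arguments": {
  "plan": [
    {"tx": 0.4, "ty": 4, "tz": -45, "rx": 0, "ry": 0, "rz": 0.005, "jaw": 0.3},
    {"tx": 0.4, "ty": 4, "tz": -90, "rx": 0, "ry": 0, "rz": 0.005, "jaw": 0.3},
    {"tx": 0.4, "ty": 4, "tz": -130, "rx": 0, "ry": 0, "rz": 0.005, "jaw": 0.3},
    {"tx": 0.4, "ty": 4, "tz": -165, "rx": 0, "ry": 0, "rz": 0.005, "jaw": 0.3},
    {"tx": 0.4, "ty": 4, "tz": -185, "rx": 0, "ry": 0, "rz": 0.005, "jaw": 0.3},
    {"tx": 0.4, "ty": 4, "tz": -194, "rx": 0, "ry": 0, "rz": 0.005, "jaw": 0.3},
    {"tx": 0.4, "ty": 4, "tz": -194, "rx": 0, "ry": 0, "rz": 0.005, "jaw": 0.3},
    {"tx": 0.4, "ty": 4, "tz": -194, "rx": 0, "ry": 0, "rz": 0.005, "jaw": -0.3},
    {"tx": 0.4, "ty": 4, "tz": -194, "rx": 0, "ry": 0, "rz": 0.005, "jaw": -1},
    {"tx": 0.4, "ty": 4, "tz": -194, "rx": 0, "ry": 0, "rz": 0.005, "jaw": -1},
    {"tx": 0.4, "ty": 4, "tz": -194, "rx": 0, "ry": 0, "rz": 0.005, "jaw": -1},
    {"tx": 0.4, "ty": 4, "tz": -194, "rx": 0, "ry": 0, "rz": 0.005, "jaw": -1}
  ]
}}

```text
time_s: 10.9
position: [0.4246, 0.3431, 0.0055]
tool_rot: [[0.753, 0.658, 0.004], [0.658, -0.753, -0.004], [0.0, 0.005, -1.0]]
ft_force: [-0.8, -1.4, 4.4]
grip_width: 0.0245
```

Request:
{"name": "apply_moves", "arguments": {
  "grip_force": 100,
  "plan": [
    {"tx": 0, "ty": 0, "tz": 40, "rx": 0, "ry": 0, "rz": 0, "jaw": -1},
    {"tx": 0, "ty": 0, "tz": 80, "rx": 0, "ry": 0, "rz": 0, "jaw": -1},
    {"tx": 3, "ty": -8, "tz": 125, "rx": 0, "ry": 0, "rz": -0.05, "jaw": -1},
    {"tx": 15, "ty": -40, "tz": 150, "rx": 0, "ry": 0, "rz": -0.15, "jaw": -1},
    {"tx": 31, "ty": -80, "tz": 165, "rx": 0, "ry": 0, "rz": -0.27, "jaw": -1},
    {"tx": 48, "ty": -124, "tz": 165, "rx": 0, "ry": 0, "rz": -0.4, "jaw": -1},
    {"tx": 65, "ty": -168, "tz": 165, "rx": 0, "ry": 0, "rz": -0.53, "jaw": -1},
    {"tx": 82, "ty": -212, "tz": 165, "rx": 0, "ry": 0, "rz": -0.66, "jaw": -1},
    {"tx": 100, "ty": -256, "tz": 165, "rx": 0, "ry": 0, "rz": -0.79, "jaw": -1},
    {"tx": 116, "ty": -298, "tz": 165, "rx": 0, "ry": 0, "rz": -0.883, "jaw": -1},
    {"tx": 129.3, "ty": -332.6, "tz": 165, "rx": 0, "ry": 0, "rz": -0.883, "jaw": -1},
    {"tx": 129.3, "ty": -332.6, "tz": 165, "rx": 0, "ry": 0, "rz": -0.883, "jaw": -1}
  ]
}}

```text
time_s: 12.1
position: [0.555, 0.0063, 0.1704]
tool_rot: [[0.986, -0.169, -0.0], [-0.169, -0.986, -0.006], [0.001, 0.006, -1.0]]
ft_force: [-1.1, 1.3, -4.4]
grip_width: 0.024
```

Run:
```python
from h import *
snap('wrist','wB2'); o=env.observe(); R=o['tool_rot']; print(o['position'],np.degrees(np.arctan2(R[1,1],R[0,1])),loc(o['position']),o['ft_force'],o['grip_width'])
```

```text
[0.55399324 0.00851206 0.17034875] -99.64114153085441 [-0.00961127  0.02608989] [ 0.28372207 -0.08977009 -4.21542984] 0.024009767310814598
```

View pics/wB2.png

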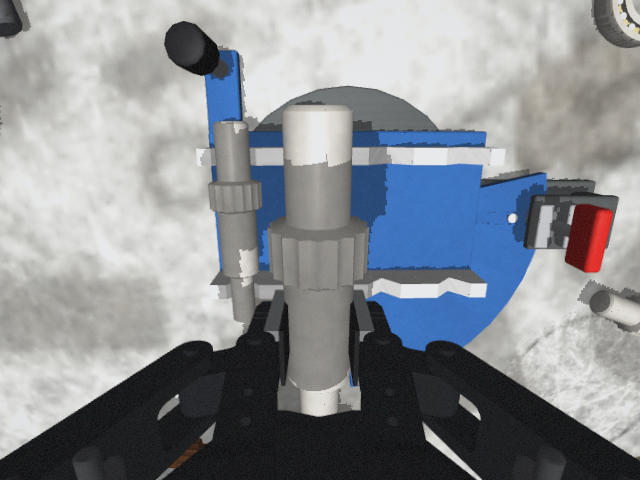

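Request:
{"name": "apply_moves", "arguments": {
  "plan": [
    {"tx": 0, "ty": 1.9, "tz": -40, "rx": 0.012, "ry": 0.074, "rz": 0.004, "jaw": -1},
    {"tx": 0, "ty": 1.9, "tz": -75, "rx": 0.012, "ry": 0.074, "rz": 0.004, "jaw": -1},
    {"tx": 0, "ty": 1.9, "tz": -100, "rx": 0.012, "ry": 0.074, "rz": 0.004, "jaw": -1},
    {"tx": 0, "ty": 1.9, "tz": -115, "rx": 0.012, "ry": 0.074, "rz": 0.004, "jaw": -1},
    {"tx": 0, "ty": 1.9, "tz": -120, "rx": 0.012, "ry": 0.074, "rz": 0.004, "jaw": -1},
    {"tx": 0, "ty": 1.9, "tz": -120, "rx": 0.012, "ry": 0.074, "rz": 0.004, "jaw": -1}
  ]
}}

```text
time_s: 12.75
position: [0.5537, 0.0111, 0.0504]
tool_rot: [[0.984, -0.162, -0.076], [-0.162, -0.987, 0.007], [-0.076, 0.006, -0.997]]
ft_force: [0.0, -0.9, -5.0]
grip_width: 0.0238
```

Request:
{"name": "apply_moves", "arguments": {
  "plan": [
    {"tx": 0, "ty": -0.5, "tz": -2, "rx": 0, "ry": 0, "rz": 0, "jaw": -1},
    {"tx": 0, "ty": -0.5, "tz": -4, "rx": 0, "ry": 0, "rz": 0, "jaw": -1},
    {"tx": 0, "ty": -0.5, "tz": -5, "rx": 0, "ry": 0, "rz": 0, "jaw": -1},
    {"tx": 0, "ty": -0.5, "tz": -5, "rx": 0, "ry": 0, "rz": 0, "jaw": -1}
  ]
}}

```text
time_s: 13.15
position: [0.5539, 0.0104, 0.0458]
tool_rot: [[0.984, -0.162, -0.075], [-0.162, -0.987, 0.006], [-0.075, 0.006, -0.997]]
ft_force: [-0.2, -1.3, -3.9]
grip_width: 0.0238
```

Run:
```python
from h import *
snap('scene','sB3'); crop('sB3',260,170,400,290,'sB3c')
```

```text
(no output)
```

View pics/sB3c.png

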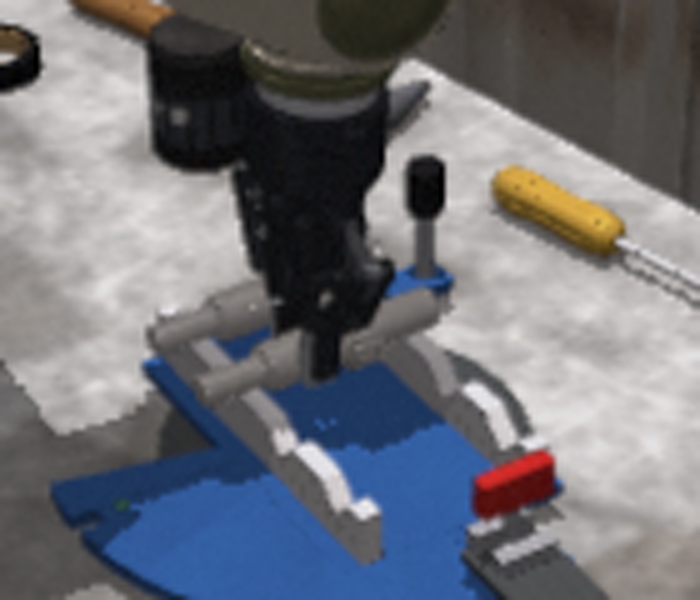

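Request:
{"name": "apply_moves", "arguments": {
  "plan": [
    {"tx": 0, "ty": 0, "tz": -1, "rx": 0, "ry": 0, "rz": 0, "jaw": -1},
    {"tx": 0, "ty": 0, "tz": -2, "rx": 0, "ry": 0, "rz": 0, "jaw": -1},
    {"tx": 0, "ty": 0, "tz": -2, "rx": 0, "ry": 0, "rz": 0, "jaw": -1}
  ]
}}

```text
time_s: 13.5
position: [0.5542, 0.0101, 0.0452]
tool_rot: [[0.984, -0.163, -0.074], [-0.163, -0.987, 0.006], [-0.074, 0.006, -0.997]]
ft_force: [-2.9, -0.7, 8.6]
grip_width: 0.024
```

Request:
{"name": "apply_moves", "arguments": {
  "plan": [
    {"tx": 0, "ty": 0, "tz": 0, "rx": 0, "ry": 0, "rz": 0, "jaw": -0.2},
    {"tx": 0, "ty": 0, "tz": 0, "rx": 0, "ry": 0, "rz": 0, "jaw": 0},
    {"tx": 0, "ty": 0, "tz": 0, "rx": 0, "ry": 0, "rz": 0, "jaw": 0},
    {"tx": 0, "ty": 0, "tz": 0, "rx": 0, "ry": 0, "rz": 0, "jaw": 0},
    {"tx": 0, "ty": 0, "tz": 0, "rx": 0, "ry": 0, "rz": 0, "jaw": 0},
    {"tx": 0, "ty": 0, "tz": 30, "rx": 0, "ry": 0, "rz": 0, "jaw": 0},
    {"tx": 0, "ty": 0, "tz": 70, "rx": 0, "ry": 0, "rz": 0, "jaw": 0},
    {"tx": 0, "ty": 0, "tz": 110, "rx": -0.012, "ry": -0.074, "rz": 0, "jaw": 0.5},
    {"tx": 0, "ty": 0, "tz": 150, "rx": -0.012, "ry": -0.074, "rz": 0, "jaw": 1},
    {"tx": 0, "ty": 0, "tz": 150, "rx": -0.012, "ry": -0.074, "rz": 0, "jaw": 1},
    {"tx": 0, "ty": 0, "tz": 150, "rx": -0.012, "ry": -0.074, "rz": 0, "jaw": 1}
  ]
}}

```text
time_s: 14.6
position: [0.5543, 0.0101, 0.1956]
tool_rot: [[0.987, -0.163, 0.002], [-0.163, -0.987, -0.006], [0.003, 0.006, -1.0]]
ft_force: [-0.1, 0.1, -0.6]
grip_width: 0.0852
```

Run:
```python
from h import *
snap('wrist','wB4'); snap('top','tB4'); o=env.observe(); R=o['tool_rot']; print(o['position'],R.round(3).tolist(),np.degrees(np.arctan2(R[1,1],R[0,1])))
```

```text
[0.55372786 0.01019184 0.19389429] [[0.987, -0.163, -0.002], [-0.163, -0.987, -0.006], [-0.001, 0.006, -1.0]] -99.39167265959766
```

View pics/wB4.png

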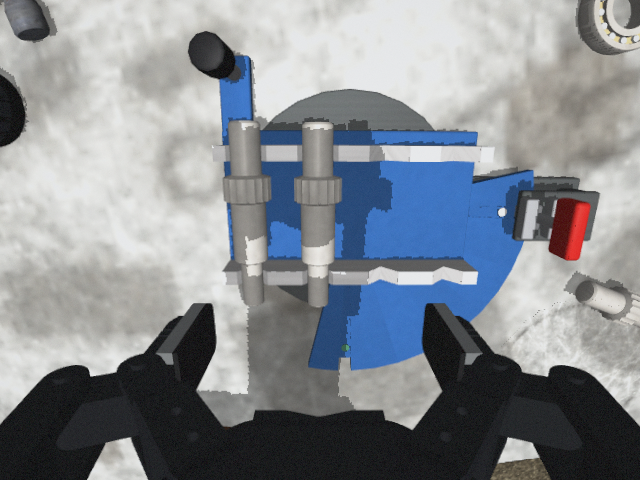

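View pics/tB4.png

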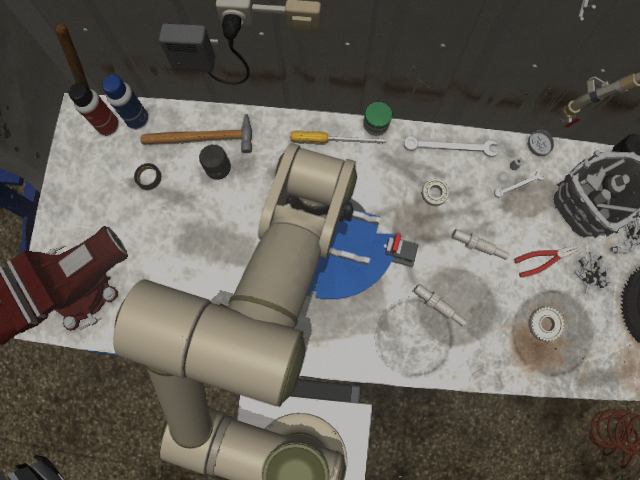

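Both are seated. Now on to shaft D, top pixel (440,305).

Request:
{"name": "apply_moves", "arguments": {
  "plan": [
    {"tx": -17, "ty": -36, "tz": 5, "rx": 0, "ry": 0, "rz": 0.13, "jaw": 1},
    {"tx": -35, "ty": -72, "tz": 5, "rx": 0, "ry": 0, "rz": 0.26, "jaw": 1},
    {"tx": -53, "ty": -108, "tz": 5, "rx": 0, "ry": 0, "rz": 0.39, "jaw": 1},
    {"tx": -70, "ty": -144, "tz": 5, "rx": 0, "ry": 0, "rz": 0.52, "jaw": 1},
    {"tx": -88, "ty": -181, "tz": 5, "rx": 0, "ry": 0, "rz": 0.65, "jaw": 1},
    {"tx": -106, "ty": -218, "tz": 5, "rx": 0, "ry": 0, "rz": 0.78, "jaw": 1},
    {"tx": -123, "ty": -254, "tz": 5, "rx": 0, "ry": 0, "rz": 0.91, "jaw": 1},
    {"tx": -141, "ty": -290, "tz": 5, "rx": 0, "ry": 0, "rz": 1.04, "jaw": 1},
    {"tx": -158, "ty": -325, "tz": 5, "rx": 0, "ry": 0, "rz": 1.15, "jaw": 1},
    {"tx": -158, "ty": -325, "tz": 5, "rx": 0, "ry": 0, "rz": 1.196, "jaw": 1},
    {"tx": -158, "ty": -325, "tz": 5, "rx": 0, "ry": 0, "rz": 1.196, "jaw": 1},
    {"tx": -158, "ty": -325, "tz": 5, "rx": 0, "ry": 0, "rz": 1.196, "jaw": 1}
  ]
}}

```text
time_s: 15.9
position: [0.3957, -0.3143, 0.198]
tool_rot: [[0.514, 0.858, 0.003], [0.858, -0.514, -0.002], [-0.0, 0.004, -1.0]]
ft_force: [0.4, -0.1, -0.1]
grip_width: 0.0853
```

Run:
```python
from h import *
snap('wrist','wD1'); o=env.observe(); R=o['tool_rot']; print(o['position'],R.round(3).tolist(),np.degrees(np.arctan2(R[1,1],R[0,1])))
```

```text
[ 0.39588639 -0.31412777  0.19826324] [[0.513, 0.858, 0.004], [0.858, -0.513, -0.003], [-0.001, 0.005, -1.0]] -30.890200690909282
```

View pics/wD1.png

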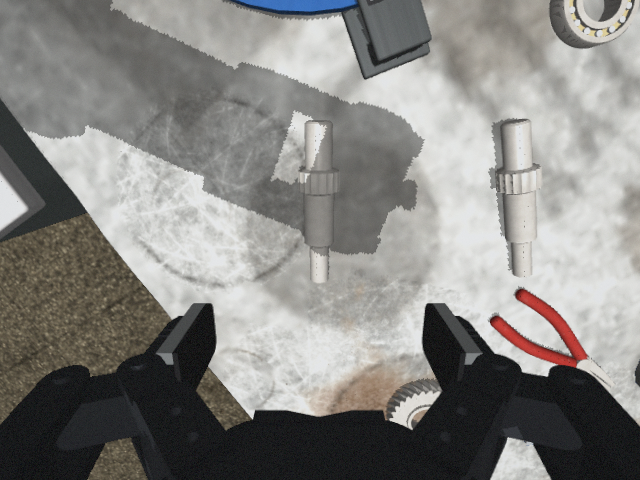

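Wrist view: shaft D thick end (318,121), thin end (319,282). Shaft C is visible too, at (516,119)–(521,276).

Run:
```python
from h import *
for a in((318,121,319,281),(516,119,522,275)):
    t=onz('wD1',a[0],a[1],.0257);h=onz('wD1',a[2],a[3],.0123); d=(t-h)/np.linalg.norm(t-h); m=(t+h)/2
    print(m,np.linalg.norm(t-h),np.degrees(np.arctan2(d[1],d[0])), m-.0095*d, np.r_[(m-.0095*d)[:2]-env.observe()['position'][:2]])
```

```text
[ 0.40231237 -0.30487516  0.019     ] 0.15123371854145312 59.45546192040812 [ 0.39750339 -0.31302471  0.01815826] [0.001617   0.00110306]
[ 0.56468231 -0.39705315  0.019     ] 0.15319334898860704 72.99014255035101 [ 0.56191387 -0.40610275  0.01816902] [ 0.16602749 -0.09197497]
```

Request:
{"name": "apply_moves", "arguments": {
  "plan": [
    {"tx": 1.5, "ty": 1, "tz": -45, "rx": 0, "ry": 0, "rz": 0.005, "jaw": 0.3},
    {"tx": 1.5, "ty": 1, "tz": -90, "rx": 0, "ry": 0, "rz": 0.005, "jaw": 0.3},
    {"tx": 1.5, "ty": 1, "tz": -130, "rx": 0, "ry": 0, "rz": 0.005, "jaw": 0.3},
    {"tx": 1.5, "ty": 1, "tz": -165, "rx": 0, "ry": 0, "rz": 0.005, "jaw": 0.3},
    {"tx": 1.5, "ty": 1, "tz": -185, "rx": 0, "ry": 0, "rz": 0.005, "jaw": 0.3},
    {"tx": 1.5, "ty": 1, "tz": -194, "rx": 0, "ry": 0, "rz": 0.005, "jaw": 0.3},
    {"tx": 1.5, "ty": 1, "tz": -194, "rx": 0, "ry": 0, "rz": 0.005, "jaw": 0.3},
    {"tx": 1.5, "ty": 1, "tz": -194, "rx": 0, "ry": 0, "rz": 0.005, "jaw": -0.3},
    {"tx": 1.5, "ty": 1, "tz": -194, "rx": 0, "ry": 0, "rz": 0.005, "jaw": -1},
    {"tx": 1.5, "ty": 1, "tz": -194, "rx": 0, "ry": 0, "rz": 0.005, "jaw": -1},
    {"tx": 1.5, "ty": 1, "tz": -194, "rx": 0, "ry": 0, "rz": 0.005, "jaw": -1},
    {"tx": 1.5, "ty": 1, "tz": -194, "rx": 0, "ry": 0, "rz": 0.005, "jaw": -1}
  ]
}}

```text
time_s: 17.15
position: [0.398, -0.3136, 0.0058]
tool_rot: [[0.509, 0.861, 0.006], [0.861, -0.509, -0.005], [-0.002, 0.007, -1.0]]
ft_force: [-1.0, 1.5, 6.1]
grip_width: 0.0238
```

Request:
{"name": "apply_moves", "arguments": {
  "plan": [
    {"tx": 0, "ty": 0, "tz": 45, "rx": 0, "ry": 0, "rz": 0, "jaw": -1},
    {"tx": 0, "ty": 0, "tz": 90, "rx": 0, "ry": 0, "rz": -0.05, "jaw": -1},
    {"tx": 5, "ty": 10, "tz": 135, "rx": 0, "ry": 0, "rz": -0.15, "jaw": -1},
    {"tx": 18, "ty": 33, "tz": 165, "rx": 0, "ry": 0, "rz": -0.28, "jaw": -1},
    {"tx": 36, "ty": 67, "tz": 165, "rx": 0, "ry": 0, "rz": -0.41, "jaw": -1},
    {"tx": 55, "ty": 101, "tz": 165, "rx": 0, "ry": 0, "rz": -0.54, "jaw": -1},
    {"tx": 73, "ty": 135, "tz": 165, "rx": 0, "ry": 0, "rz": -0.67, "jaw": -1},
    {"tx": 92, "ty": 169, "tz": 165, "rx": 0, "ry": 0, "rz": -0.8, "jaw": -1},
    {"tx": 110, "ty": 203, "tz": 165, "rx": 0, "ry": 0, "rz": -0.93, "jaw": -1},
    {"tx": 128, "ty": 236, "tz": 165, "rx": 0, "ry": 0, "rz": -1.06, "jaw": -1},
    {"tx": 146, "ty": 269, "tz": 165, "rx": 0, "ry": 0, "rz": -1.18, "jaw": -1},
    {"tx": 146, "ty": 269, "tz": 165, "rx": 0, "ry": 0, "rz": -1.201, "jaw": -1}
  ]
}}

```text
time_s: 18.35
position: [0.5448, -0.0409, 0.1709]
tool_rot: [[0.987, -0.163, -0.002], [-0.163, -0.987, -0.006], [-0.001, 0.006, -1.0]]
ft_force: [0.6, -0.4, -4.5]
grip_width: 0.0241
```

Run:
```python
from h import *
snap('wrist','wD2'); o=env.observe(); R=o['tool_rot']; print(o['position'],np.degrees(np.arctan2(R[1,1],R[0,1])),loc(o['position']),o['ft_force'],o['grip_width'])
```

```text
[ 0.5440217  -0.04273825  0.17077049] -99.33930758457834 [-0.01105108 -0.02610162] [-1.23310544 -0.34989986 -4.17902137] 0.024104350140545256
```

View pics/wD2.png

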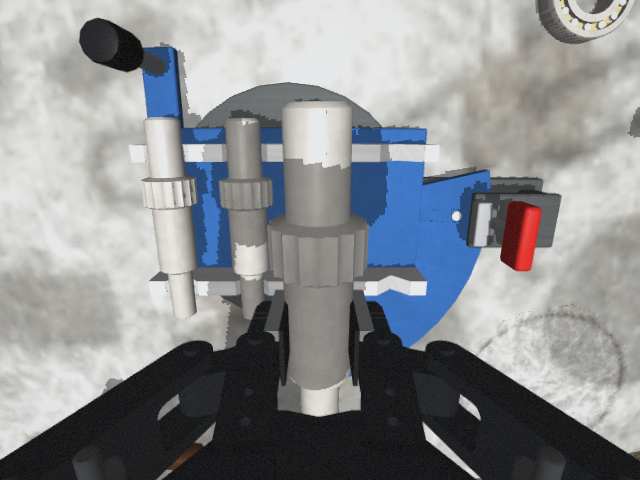

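Request:
{"name": "apply_moves", "arguments": {
  "plan": [
    {"tx": 0, "ty": -1.6, "tz": -40, "rx": 0.012, "ry": 0.074, "rz": 0, "jaw": -1},
    {"tx": 0, "ty": -1.6, "tz": -75, "rx": 0.012, "ry": 0.074, "rz": 0, "jaw": -1},
    {"tx": 0, "ty": -1.6, "tz": -100, "rx": 0.012, "ry": 0.074, "rz": 0, "jaw": -1},
    {"tx": 0, "ty": -1.6, "tz": -115, "rx": 0.012, "ry": 0.074, "rz": 0, "jaw": -1},
    {"tx": 0, "ty": -1.6, "tz": -121, "rx": 0.012, "ry": 0.074, "rz": 0, "jaw": -1},
    {"tx": 0, "ty": -1.6, "tz": -123, "rx": 0.012, "ry": 0.074, "rz": 0, "jaw": -1},
    {"tx": 0, "ty": -1.6, "tz": -124, "rx": 0.012, "ry": 0.074, "rz": 0, "jaw": -1}
  ]
}}

```text
time_s: 19.1
position: [0.5443, -0.0448, 0.0476]
tool_rot: [[0.984, -0.162, -0.076], [-0.162, -0.987, 0.005], [-0.076, 0.008, -0.997]]
ft_force: [-0.1, -0.7, -3.4]
grip_width: 0.0239
```

Request:
{"name": "apply_moves", "arguments": {
  "plan": [
    {"tx": 0, "ty": 0, "tz": -2, "rx": 0, "ry": 0, "rz": 0, "jaw": -1},
    {"tx": 0, "ty": 0, "tz": -3, "rx": 0, "ry": 0, "rz": 0, "jaw": -1},
    {"tx": 0, "ty": 0, "tz": -3.5, "rx": 0, "ry": 0, "rz": 0, "jaw": -1},
    {"tx": 0, "ty": 0, "tz": -3.5, "rx": 0, "ry": 0, "rz": 0, "jaw": -1}
  ]
}}

```text
time_s: 19.5
position: [0.5449, -0.0452, 0.0456]
tool_rot: [[0.984, -0.162, -0.073], [-0.162, -0.987, 0.004], [-0.073, 0.008, -0.997]]
ft_force: [-1.3, -0.4, 6.3]
grip_width: 0.0237
```

Run:
```python
from h import *
snap('scene','sD3'); crop('sD3',260,170,400,290,'sD3c')
```

```text
(no output)
```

View pics/sD3c.png

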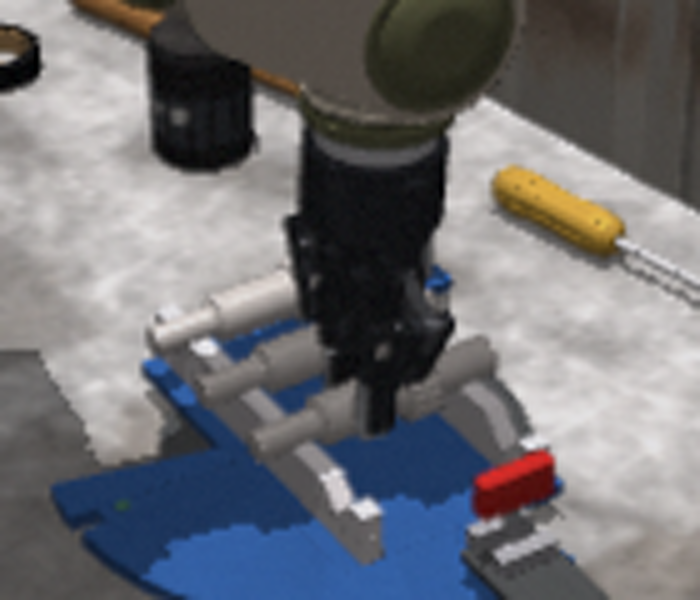

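Contact and both ends in. Release.

Request:
{"name": "apply_moves", "arguments": {
  "plan": [
    {"tx": 0, "ty": 0, "tz": 0, "rx": 0, "ry": 0, "rz": 0, "jaw": -0.2},
    {"tx": 0, "ty": 0, "tz": 0, "rx": 0, "ry": 0, "rz": 0, "jaw": 0},
    {"tx": 0, "ty": 0, "tz": 0, "rx": 0, "ry": 0, "rz": 0, "jaw": 0},
    {"tx": 0, "ty": 0, "tz": 0, "rx": 0, "ry": 0, "rz": 0, "jaw": 0},
    {"tx": 0, "ty": 0, "tz": 0, "rx": 0, "ry": 0, "rz": 0, "jaw": 0},
    {"tx": 0, "ty": 0, "tz": 30, "rx": 0, "ry": 0, "rz": 0, "jaw": 0},
    {"tx": 0, "ty": 0, "tz": 70, "rx": 0, "ry": 0, "rz": 0, "jaw": 0},
    {"tx": 0, "ty": 0, "tz": 110, "rx": -0.012, "ry": -0.074, "rz": 0, "jaw": 0.5},
    {"tx": 0, "ty": 0, "tz": 150, "rx": -0.012, "ry": -0.074, "rz": 0, "jaw": 1},
    {"tx": 0, "ty": 0, "tz": 150, "rx": -0.012, "ry": -0.074, "rz": 0, "jaw": 1},
    {"tx": 0, "ty": 0, "tz": 150, "rx": -0.012, "ry": -0.074, "rz": 0, "jaw": 1}
  ]
}}

```text
time_s: 20.65
position: [0.545, -0.0452, 0.1961]
tool_rot: [[0.987, -0.162, 0.002], [-0.162, -0.987, -0.009], [0.003, 0.008, -1.0]]
ft_force: [0.2, 0.2, -0.7]
grip_width: 0.0856
```

Run:
```python
from h import *
snap('wrist','wD4'); snap('top','tD4'); o=env.observe(); R=o['tool_rot']; print(o['position'],np.degrees(np.arctan2(R[1,1],R[0,1])))
im=cv2.imread('pics/tD4.png')[100:400,60:560]; im2=cv2.imread('pics/wD4.png')
cv2.imwrite('pics/tD4c.png',cv2.resize(im,None,fx=1.6,fy=1.6))
```

```text
[ 0.54444631 -0.04503057  0.19437948] -99.34396880671828
```

View pics/wD4.png

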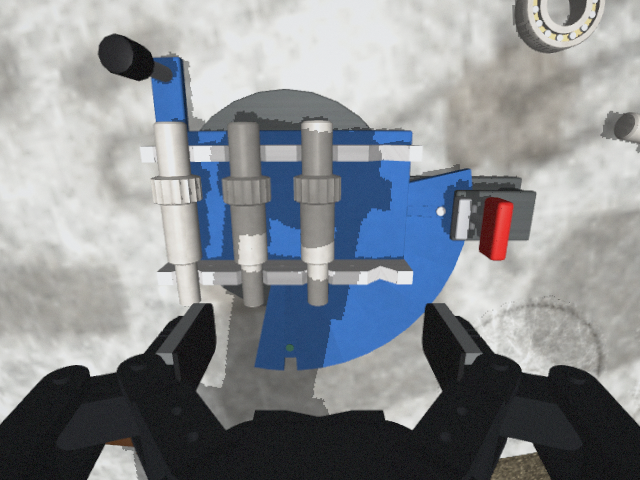

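View pics/tD4c.png

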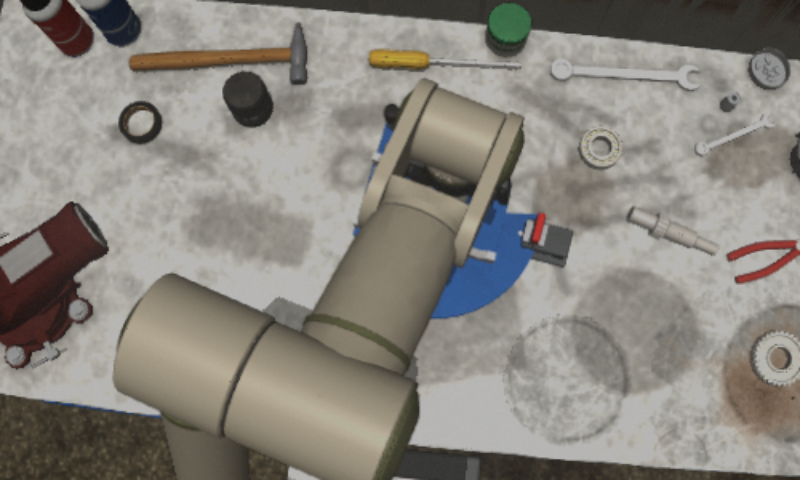

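Three are seated and C is unmoved. Now over C.

Request:
{"name": "apply_moves", "arguments": {
  "plan": [
    {"tx": 1, "ty": -35, "tz": 5, "rx": 0, "ry": 0, "rz": 0.13, "jaw": 1},
    {"tx": 2, "ty": -70, "tz": 5, "rx": 0, "ry": 0, "rz": 0.26, "jaw": 1},
    {"tx": 4, "ty": -105, "tz": 5, "rx": 0, "ry": 0, "rz": 0.39, "jaw": 1},
    {"tx": 6, "ty": -140, "tz": 5, "rx": 0, "ry": 0, "rz": 0.52, "jaw": 1},
    {"tx": 8, "ty": -175, "tz": 5, "rx": 0, "ry": 0, "rz": 0.65, "jaw": 1},
    {"tx": 10, "ty": -210, "tz": 5, "rx": 0, "ry": 0, "rz": 0.78, "jaw": 1},
    {"tx": 12, "ty": -245, "tz": 5, "rx": 0, "ry": 0, "rz": 0.91, "jaw": 1},
    {"tx": 14, "ty": -280, "tz": 5, "rx": 0, "ry": 0, "rz": 1.04, "jaw": 1},
    {"tx": 16, "ty": -315, "tz": 5, "rx": 0, "ry": 0, "rz": 1.17, "jaw": 1},
    {"tx": 17.5, "ty": -345, "tz": 5, "rx": 0, "ry": 0, "rz": 1.3, "jaw": 1},
    {"tx": 17.5, "ty": -361, "tz": 5, "rx": 0, "ry": 0, "rz": 1.437, "jaw": 1},
    {"tx": 17.5, "ty": -361, "tz": 5, "rx": 0, "ry": 0, "rz": 1.437, "jaw": 1}
  ]
}}

```text
time_s: 21.95
position: [0.5612, -0.4078, 0.1967]
tool_rot: [[0.294, 0.956, 0.005], [0.956, -0.294, -0.0], [0.001, 0.005, -1.0]]
ft_force: [-0.6, 0.5, 0.4]
grip_width: 0.0855
```

Run:
```python
from h import *
snap('wrist','wC0');snap('wrist','wC1'); o=env.observe(); R=o['tool_rot']; print(o['position'],R.round(3).tolist(),np.degrees(np.arctan2(R[1,1],R[0,1])))
```

```text
[ 0.56178218 -0.40540522  0.1978969 ] [[0.296, 0.955, 0.006], [0.955, -0.296, -0.001], [0.001, 0.006, -1.0]] -17.231042458152977
```

View pics/wC1.png

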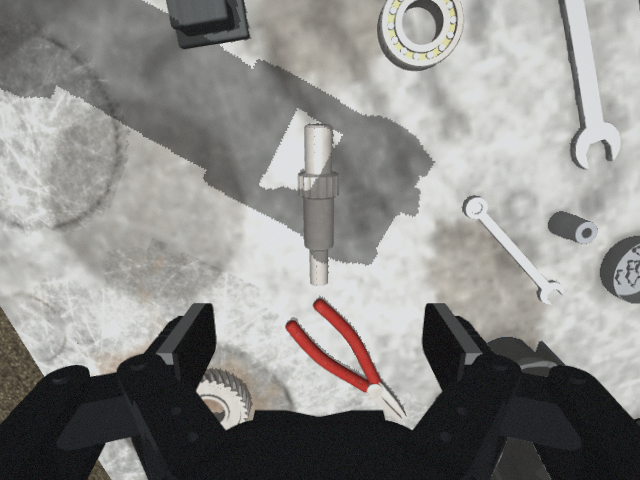

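Wrist view: shaft C thick end (319,124), thin end (319,285). The pliers start beyond the thin end.

Run:
```python
from h import *
for a in((319,124,319,284),):
    t=onz('wC1',a[0],a[1],.0257);h=onz('wC1',a[2],a[3],.0123); d=(t-h)/np.linalg.norm(t-h); m=(t+h)/2
    print(m,np.linalg.norm(t-h),np.degrees(np.arctan2(d[1],d[0])), m-.0095*d, np.r_[(m-.0095*d)[:2]-env.observe()['position'][:2]])
```

```text
[ 0.56580131 -0.39820071  0.019     ] 0.1516340736304307 72.82433593081024 [ 0.56300691 -0.40724154  0.01816048] [ 0.00122473 -0.00183632]
```

Request:
{"name": "apply_moves", "arguments": {
  "plan": [
    {"tx": 1.2, "ty": -1.8, "tz": -45, "rx": 0, "ry": 0, "rz": 0, "jaw": 0.3},
    {"tx": 1.2, "ty": -1.8, "tz": -90, "rx": 0, "ry": 0, "rz": 0, "jaw": 0.3},
    {"tx": 1.2, "ty": -1.8, "tz": -130, "rx": 0, "ry": 0, "rz": 0, "jaw": 0.3},
    {"tx": 1.2, "ty": -1.8, "tz": -165, "rx": 0, "ry": 0, "rz": 0, "jaw": 0.3},
    {"tx": 1.2, "ty": -1.8, "tz": -185, "rx": 0, "ry": 0, "rz": 0, "jaw": 0.3},
    {"tx": 1.2, "ty": -1.8, "tz": -194, "rx": 0, "ry": 0, "rz": 0, "jaw": 0.3},
    {"tx": 1.2, "ty": -1.8, "tz": -194, "rx": 0, "ry": 0, "rz": 0, "jaw": 0.3},
    {"tx": 1.2, "ty": -1.8, "tz": -194, "rx": 0, "ry": 0, "rz": 0, "jaw": -0.3},
    {"tx": 1.2, "ty": -1.8, "tz": -194, "rx": 0, "ry": 0, "rz": 0, "jaw": -1},
    {"tx": 1.2, "ty": -1.8, "tz": -194, "rx": 0, "ry": 0, "rz": 0, "jaw": -1},
    {"tx": 1.2, "ty": -1.8, "tz": -194, "rx": 0, "ry": 0, "rz": 0, "jaw": -1},
    {"tx": 1.2, "ty": -1.8, "tz": -194, "rx": 0, "ry": 0, "rz": 0, "jaw": -1}
  ]
}}

```text
time_s: 23.25
position: [0.5636, -0.4077, 0.006]
tool_rot: [[0.297, 0.955, 0.008], [0.955, -0.297, -0.003], [-0.0, 0.008, -1.0]]
ft_force: [-0.5, 1.3, 6.9]
grip_width: 0.0242
```

Request:
{"name": "apply_moves", "arguments": {
  "plan": [
    {"tx": 0, "ty": 0, "tz": 45, "rx": 0, "ry": 0, "rz": 0, "jaw": -1},
    {"tx": 0, "ty": 0, "tz": 90, "rx": 0, "ry": 0, "rz": -0.1, "jaw": -1},
    {"tx": 0, "ty": 10, "tz": 135, "rx": 0, "ry": 0, "rz": -0.23, "jaw": -1},
    {"tx": -3, "ty": 40, "tz": 165, "rx": 0, "ry": 0, "rz": -0.36, "jaw": -1},
    {"tx": -7, "ty": 75, "tz": 165, "rx": 0, "ry": 0, "rz": -0.49, "jaw": -1},
    {"tx": -10, "ty": 110, "tz": 165, "rx": 0, "ry": 0, "rz": -0.62, "jaw": -1},
    {"tx": -13, "ty": 145, "tz": 165, "rx": 0, "ry": 0, "rz": -0.75, "jaw": -1},
    {"tx": -16, "ty": 180, "tz": 165, "rx": 0, "ry": 0, "rz": -0.88, "jaw": -1},
    {"tx": -19, "ty": 215, "tz": 165, "rx": 0, "ry": 0, "rz": -1.01, "jaw": -1},
    {"tx": -22, "ty": 250, "tz": 165, "rx": 0, "ry": 0, "rz": -1.14, "jaw": -1},
    {"tx": -26, "ty": 285, "tz": 165, "rx": 0, "ry": 0, "rz": -1.27, "jaw": -1},
    {"tx": -28.7, "ty": 307.8, "tz": 165, "rx": 0, "ry": 0, "rz": -1.4, "jaw": -1}
  ]
}}

```text
time_s: 24.45
position: [0.534, -0.0975, 0.1711]
tool_rot: [[0.991, -0.134, -0.002], [-0.134, -0.991, -0.008], [-0.001, 0.008, -1.0]]
ft_force: [0.8, -0.8, -4.1]
grip_width: 0.0238
```

Run:
```python
from h import *
snap('wrist','wC2'); o=env.observe();o=env.observe(); R=o['tool_rot']; print(o['position'],np.degrees(np.arctan2(R[1,1],R[0,1])),loc(o['position']),o['ft_force'],o['grip_width'])
```

```text
[ 0.53360445 -0.09496249  0.17119396] -98.05810135214863 [-0.01277101 -0.07932691] [-0.77537391  3.83615325 -3.0806593 ] 0.023494620803070285
```

View pics/wC2.png

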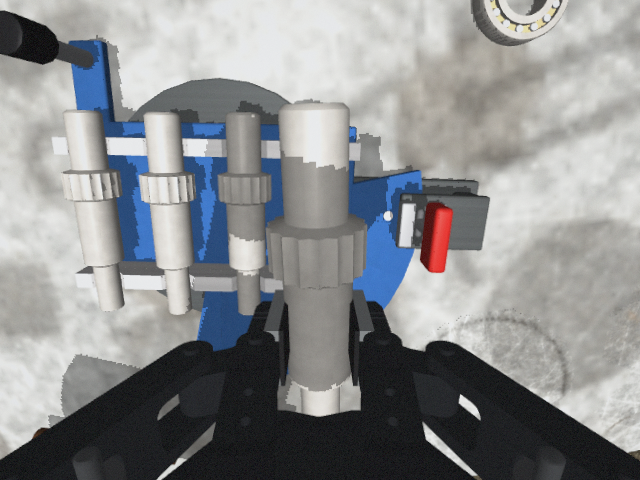

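Request:
{"name": "apply_moves", "arguments": {
  "plan": [
    {"tx": 1.3, "ty": -4, "tz": -20, "rx": 0, "ry": 0, "rz": -0.024, "jaw": -1},
    {"tx": 1.3, "ty": -4.5, "tz": -40, "rx": 0.012, "ry": 0.074, "rz": -0.024, "jaw": -1},
    {"tx": 1.3, "ty": -4.5, "tz": -60, "rx": 0.012, "ry": 0.074, "rz": -0.024, "jaw": -1},
    {"tx": 1.3, "ty": -4.5, "tz": -80, "rx": 0.012, "ry": 0.074, "rz": -0.024, "jaw": -1},
    {"tx": 1.3, "ty": -4.5, "tz": -95, "rx": 0.012, "ry": 0.074, "rz": -0.024, "jaw": -1},
    {"tx": 1.3, "ty": -4.5, "tz": -95, "rx": 0.012, "ry": 0.074, "rz": -0.024, "jaw": -1},
    {"tx": 1.3, "ty": -4.5, "tz": -95, "rx": 0.012, "ry": 0.074, "rz": -0.024, "jaw": -1}
  ]
}}

```text
time_s: 25.2
position: [0.535, -0.0996, 0.0767]
tool_rot: [[0.984, -0.163, -0.076], [-0.163, -0.987, 0.007], [-0.076, 0.006, -0.997]]
ft_force: [-0.2, -0.1, -2.6]
grip_width: 0.0242
```

Run:
```python
from h import *
o=env.observe(); R=o['tool_rot']; print(o['position'],np.degrees(np.arctan2(R[1,1],R[0,1])),loc(o['position']),o['ft_force'],o['grip_width'])
```

```text
[ 0.53502741 -0.09963201  0.07668254] -99.40339029454468 [-0.01060221 -0.08370018] [-0.18219858 -0.05565478 -2.64749302] 0.02417337265404988
```

Request:
{"name": "apply_moves", "arguments": {
  "plan": [
    {"tx": 0, "ty": 0, "tz": -15, "rx": 0, "ry": 0, "rz": 0, "jaw": -1},
    {"tx": 0, "ty": 0, "tz": -25, "rx": 0, "ry": 0, "rz": 0, "jaw": -1},
    {"tx": 0, "ty": 0, "tz": -29, "rx": 0, "ry": 0, "rz": 0, "jaw": -1},
    {"tx": 0, "ty": 0, "tz": -31, "rx": 0, "ry": 0, "rz": 0, "jaw": -1},
    {"tx": 0, "ty": 0, "tz": -32, "rx": 0, "ry": 0, "rz": 0, "jaw": -1},
    {"tx": 0, "ty": 0, "tz": -32.5, "rx": 0, "ry": 0, "rz": 0, "jaw": -1}
  ]
}}

```text
time_s: 25.8
position: [0.5356, -0.1002, 0.0458]
tool_rot: [[0.984, -0.163, -0.074], [-0.163, -0.987, 0.005], [-0.074, 0.007, -0.997]]
ft_force: [-3.7, -0.3, 11.3]
grip_width: 0.0237
```

Run:
```python
from h import *
snap('scene','sC3'); crop('sC3',260,170,400,290,'sC3c')
```

```text
(no output)
```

View pics/sC3c.png

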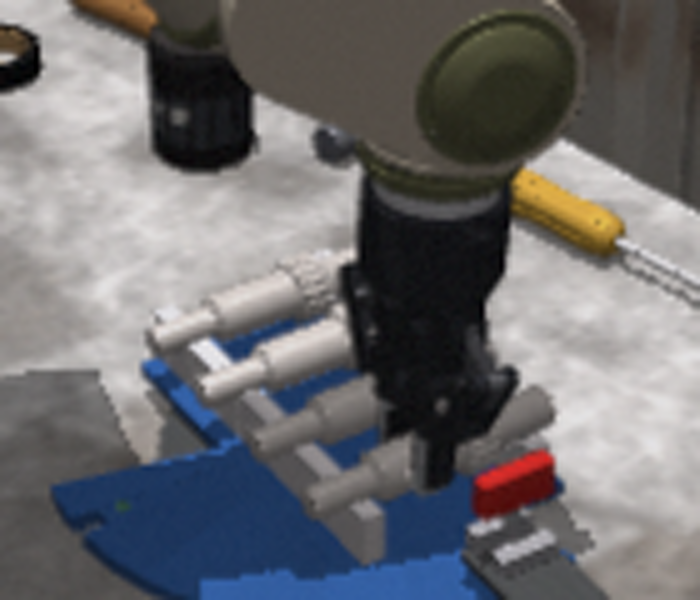

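Request:
{"name": "apply_moves", "arguments": {
  "plan": [
    {"tx": 0, "ty": 0, "tz": 0, "rx": 0, "ry": 0, "rz": 0, "jaw": -0.2},
    {"tx": 0, "ty": 0, "tz": 0, "rx": 0, "ry": 0, "rz": 0, "jaw": 0},
    {"tx": 0, "ty": 0, "tz": 0, "rx": 0, "ry": 0, "rz": 0, "jaw": 0},
    {"tx": 0, "ty": 0, "tz": 0, "rx": 0, "ry": 0, "rz": 0, "jaw": 0},
    {"tx": 0, "ty": 0, "tz": 0, "rx": 0, "ry": 0, "rz": 0, "jaw": 0},
    {"tx": 0, "ty": 0, "tz": 30, "rx": 0, "ry": 0, "rz": 0, "jaw": 0},
    {"tx": 0, "ty": 0, "tz": 70, "rx": 0, "ry": 0, "rz": 0, "jaw": 0},
    {"tx": 0, "ty": 0, "tz": 110, "rx": -0.012, "ry": -0.074, "rz": 0, "jaw": 0.5},
    {"tx": 0, "ty": 0, "tz": 150, "rx": -0.012, "ry": -0.074, "rz": 0, "jaw": 1},
    {"tx": 0, "ty": 0, "tz": 150, "rx": -0.012, "ry": -0.074, "rz": 0, "jaw": 1},
    {"tx": 0, "ty": 0, "tz": 150, "rx": -0.012, "ry": -0.074, "rz": 0, "jaw": 1}
  ]
}}

```text
time_s: 26.95
position: [0.5357, -0.1002, 0.1963]
tool_rot: [[0.986, -0.164, 0.001], [-0.164, -0.986, -0.007], [0.002, 0.007, -1.0]]
ft_force: [-0.6, -0.2, 0.1]
grip_width: 0.0851
```

Run:
```python
from h import *
snap('wrist','wC4'); snap('top','tC4'); snap('scene','sC4'); o=env.observe(); R=o['tool_rot']; print(o['position'],np.degrees(np.arctan2(R[1,1],R[0,1])))
crop('sC4',260,170,400,290,'sC4c')
```

```text
[ 0.53519074 -0.09998938  0.1944529 ] -99.43350481458026
```

View pics/wC4.png

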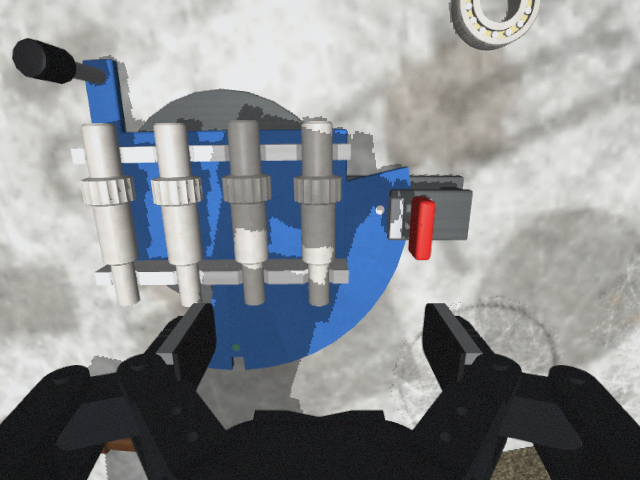

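View pics/sC4c.png

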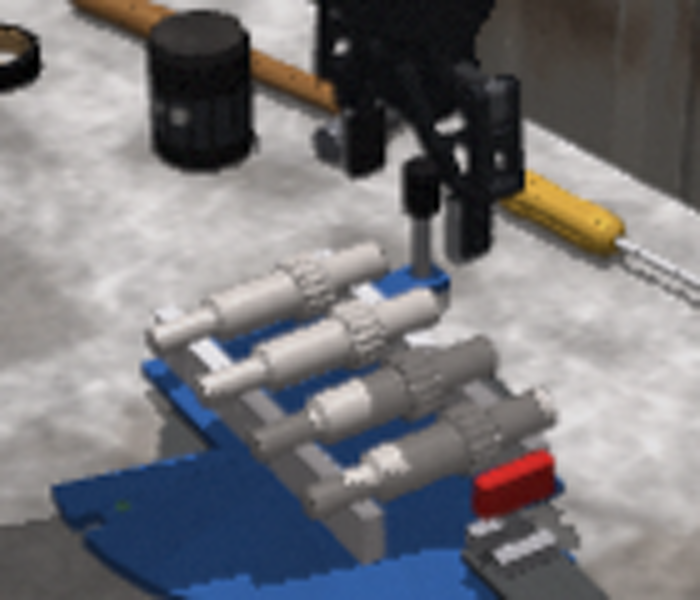

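View pics/tC4.png

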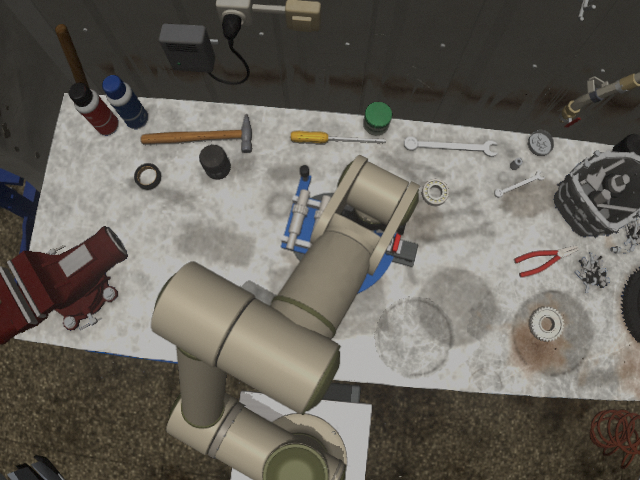

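All four shafts are seated, parallel and level, and the cradle is still locked. Now over the red knob.

Request:
{"name": "apply_moves", "arguments": {
  "plan": [
    {"tx": -1, "ty": -38, "tz": 0, "rx": 0, "ry": 0, "rz": 0, "jaw": 0.3},
    {"tx": -2, "ty": -70, "tz": 0, "rx": 0, "ry": 0, "rz": 0, "jaw": 0},
    {"tx": -2, "ty": -76.6, "tz": -10, "rx": 0, "ry": 0, "rz": 0, "jaw": 0},
    {"tx": -2, "ty": -76.6, "tz": -20, "rx": 0, "ry": 0, "rz": 0, "jaw": 0},
    {"tx": -2, "ty": -76.6, "tz": -20, "rx": 0, "ry": 0, "rz": 0, "jaw": 0},
    {"tx": -2, "ty": -76.6, "tz": -20, "rx": 0, "ry": 0, "rz": 0, "jaw": 0}
  ]
}}

```text
time_s: 27.7
position: [0.5331, -0.1754, 0.174]
tool_rot: [[0.987, -0.163, -0.004], [-0.163, -0.987, -0.005], [-0.003, 0.005, -1.0]]
ft_force: [0.4, 0.3, 0.3]
grip_width: 0.0422
```

Run:
```python
from h import *
snap('wrist','wP1'); o=env.observe(); R=o['tool_rot']; print(o['position'],np.degrees(np.arctan2(R[1,1],R[0,1])),loc(o['position']),o['grip_width'])
for x,y in((0,-.16),(.022,-.16),(-.022,-.16)): print(proj('wP1',np.r_[glob(x,y),.098]))
crop('wP1',250,120,390,260,'wP1c')
```

```text
[ 0.533322   -0.17557094  0.17446645] -99.36005220173413 [ 1.57447203e-04 -1.58892333e-01] 0.04258294604850628
[[321.24666139 254.66822655]]
[[321.37484977 221.52387342]]
[[321.12362411 286.00267716]]
```

View pics/wP1.png

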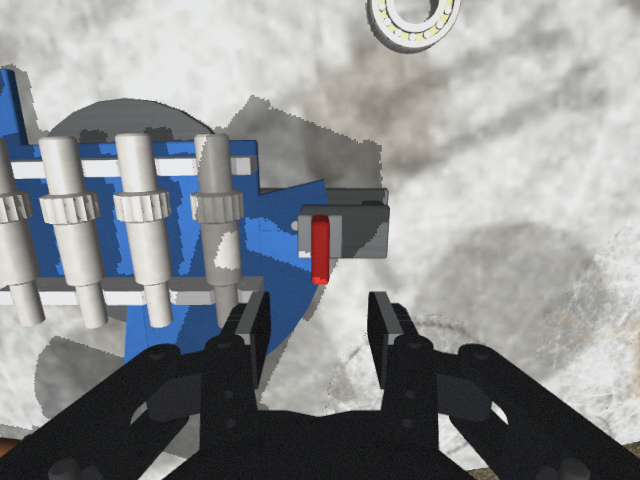

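View pics/wP1c.png

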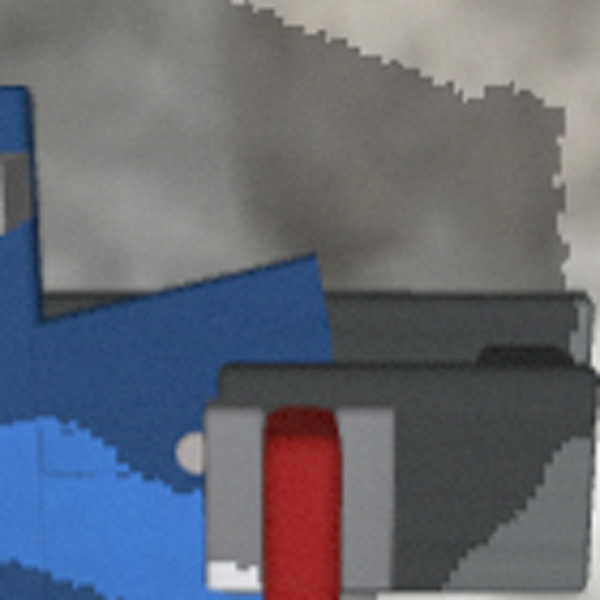

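Knob top at (320.5,254) agrees with the prediction (321,255). Descend and grip.

Request:
{"name": "apply_moves", "arguments": {
  "grip_force": 70,
  "plan": [
    {"tx": 0, "ty": -0.8, "tz": -40, "rx": 0, "ry": 0, "rz": 0, "jaw": 0},
    {"tx": 0, "ty": -0.8, "tz": -75, "rx": 0, "ry": 0, "rz": 0, "jaw": 0},
    {"tx": 0, "ty": -0.8, "tz": -95, "rx": 0, "ry": 0, "rz": 0, "jaw": 0},
    {"tx": 0, "ty": -0.8, "tz": -101, "rx": 0, "ry": 0, "rz": 0, "jaw": 0},
    {"tx": 0, "ty": -0.8, "tz": -101, "rx": 0, "ry": 0, "rz": 0, "jaw": 0},
    {"tx": 0, "ty": -0.8, "tz": -101, "rx": 0, "ry": 0, "rz": 0, "jaw": -0.5},
    {"tx": 0, "ty": -0.8, "tz": -101, "rx": 0, "ry": 0, "rz": 0, "jaw": -1},
    {"tx": 0, "ty": -0.8, "tz": -101, "rx": 0, "ry": 0, "rz": 0, "jaw": -1},
    {"tx": 0, "ty": -0.8, "tz": -101, "rx": 0, "ry": 0, "rz": 0, "jaw": -1},
    {"tx": 0, "ty": -0.8, "tz": -101, "rx": 0, "ry": 0, "rz": 0, "jaw": -1}
  ]
}}

```text
time_s: 28.75
position: [0.534, -0.1767, 0.0749]
tool_rot: [[0.987, -0.163, -0.0], [-0.163, -0.987, -0.007], [0.001, 0.007, -1.0]]
ft_force: [-0.7, 0.1, 6.8]
grip_width: 0.0107
```

Run:
```python
from h import *
snap('scene','sP2'); crop('sP2',260,170,420,290,'sP2c'); o=env.observe(); print(o['position'],loc(o['position']),o['ft_force'],o['grip_width'],o['q'])
```

```text
[ 0.53396764 -0.17673669  0.07495457] [ 0.00098536 -0.15993655] [-0.8224381   0.0662732   6.19388569] 0.010613852580514975 [-30.21136886  32.08887277  85.27054287  -0.38733623  62.45778584
  69.33480055]
```

View pics/sP2c.png

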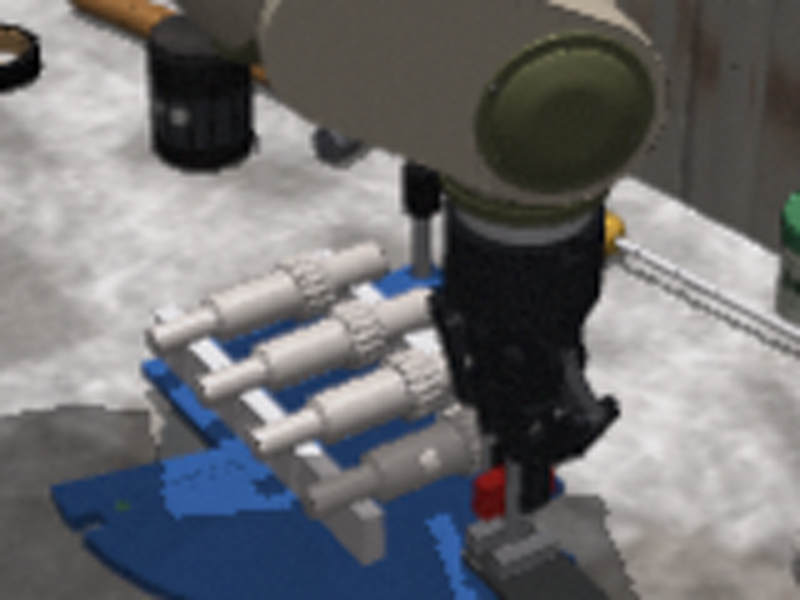

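Request:
{"name": "apply_moves", "arguments": {
  "plan": [
    {"tx": 0, "ty": 0, "tz": 4, "rx": 0, "ry": 0, "rz": 0, "jaw": -1},
    {"tx": 0, "ty": 0, "tz": 8, "rx": 0, "ry": 0, "rz": 0, "jaw": -1},
    {"tx": 0, "ty": 0, "tz": 12, "rx": 0, "ry": 0, "rz": 0, "jaw": -1},
    {"tx": 0, "ty": 0, "tz": 15, "rx": 0, "ry": 0, "rz": 0, "jaw": -1},
    {"tx": 0, "ty": 0, "tz": 15, "rx": 0, "ry": 0, "rz": 0, "jaw": -1},
    {"tx": 0, "ty": 0, "tz": 15, "rx": 0, "ry": 0, "rz": 0, "jaw": -1}
  ]
}}

```text
time_s: 29.4
position: [0.5338, -0.1767, 0.0896]
tool_rot: [[0.987, -0.163, -0.001], [-0.163, -0.987, -0.006], [0.0, 0.007, -1.0]]
ft_force: [1.4, -0.6, -9.6]
grip_width: 0.0109
```

Spring load is felt (9.6 N), so the plunger is lifted. Twist anticlockwise.

Request:
{"name": "apply_moves", "arguments": {
  "plan": [
    {"tx": 0, "ty": 0, "tz": 0, "rx": 0, "ry": 0, "rz": 0.12, "jaw": -1},
    {"tx": 0, "ty": 0, "tz": 0, "rx": 0, "ry": 0, "rz": 0.24, "jaw": -1},
    {"tx": 0, "ty": 0, "tz": 0, "rx": 0, "ry": 0, "rz": 0.36, "jaw": -1},
    {"tx": 0, "ty": 0, "tz": 0, "rx": 0, "ry": 0, "rz": 0.48, "jaw": -1},
    {"tx": 0, "ty": 0, "tz": 0, "rx": 0, "ry": 0, "rz": 0.6, "jaw": -1},
    {"tx": 0, "ty": 0, "tz": 0, "rx": 0, "ry": 0, "rz": 0.72, "jaw": -1},
    {"tx": 0, "ty": 0, "tz": 0, "rx": 0, "ry": 0, "rz": 0.84, "jaw": -1},
    {"tx": 0, "ty": 0, "tz": 0, "rx": 0, "ry": 0, "rz": 0.96, "jaw": -1},
    {"tx": 0, "ty": 0, "tz": 0, "rx": 0, "ry": 0, "rz": 1.08, "jaw": -1},
    {"tx": 0, "ty": 0, "tz": 0, "rx": 0, "ry": 0, "rz": 1.18, "jaw": -1},
    {"tx": 0, "ty": 0, "tz": 0, "rx": 0, "ry": 0, "rz": 1.2, "jaw": -1},
    {"tx": 0, "ty": 0, "tz": 0, "rx": 0, "ry": 0, "rz": 1.2, "jaw": -1}
  ]
}}

```text
time_s: 30.6
position: [0.5331, -0.1757, 0.0891]
tool_rot: [[0.511, 0.86, 0.004], [0.86, -0.511, -0.001], [0.001, 0.004, -1.0]]
ft_force: [-0.2, 5.2, -9.7]
grip_width: 0.0108
```

Run:
```python
from h import *
o=env.observe(); R=o['tool_rot']; print(o['position'],np.degrees(np.arctan2(R[1,1],R[0,1])),o['ft_force'],o['wrist_torque'],o['grip_width'])
```

```text
[ 0.53313751 -0.17568516  0.08910223] -30.70533542633021 [-0.16629577  5.20166451 -9.67061828] [1.07784136 0.23768573 0.03396464] 0.01078831442944613
```

Request:
{"name": "apply_moves", "arguments": {
  "plan": [
    {"tx": 0, "ty": 0, "tz": -2, "rx": 0, "ry": 0, "rz": 0, "jaw": -1},
    {"tx": 0, "ty": 0, "tz": -3, "rx": 0, "ry": 0, "rz": 0, "jaw": -1},
    {"tx": 0, "ty": 0, "tz": -3, "rx": 0, "ry": 0, "rz": 0, "jaw": -0.5},
    {"tx": 0, "ty": 0, "tz": -3, "rx": 0, "ry": 0, "rz": 0, "jaw": 0},
    {"tx": 0, "ty": 0, "tz": -3, "rx": 0, "ry": 0, "rz": 0, "jaw": 0},
    {"tx": 0, "ty": 0, "tz": -3, "rx": 0, "ry": 0, "rz": 0, "jaw": 0},
    {"tx": 0, "ty": 0, "tz": 30, "rx": 0, "ry": 0, "rz": 0, "jaw": 0},
    {"tx": 0, "ty": 0, "tz": 70, "rx": 0, "ry": 0, "rz": 0, "jaw": 0},
    {"tx": 0, "ty": 0, "tz": 90, "rx": 0, "ry": 0, "rz": 0, "jaw": 0},
    {"tx": 0, "ty": 0, "tz": 90, "rx": 0, "ry": 0, "rz": 0, "jaw": 0}
  ]
}}

```text
time_s: 31.6
position: [0.5343, -0.1764, 0.1823]
tool_rot: [[0.511, 0.86, 0.009], [0.86, -0.511, -0.005], [0.001, 0.01, -1.0]]
ft_force: [0.7, 0.8, -0.4]
grip_width: 0.0428
```

Run:
```python
from h import *
snap('scene','sP3'); crop('sP3',260,170,420,290,'sP3c');snap('wrist','wP3'); o=env.observe(); print(o['position'],o['ft_force'],o['grip_width'])
```

```text
[ 0.5329667  -0.17567594  0.17876717] [ 0.05866366  0.11987428 -0.74932649] 0.043143053658259135
```

View pics/sP3c.png

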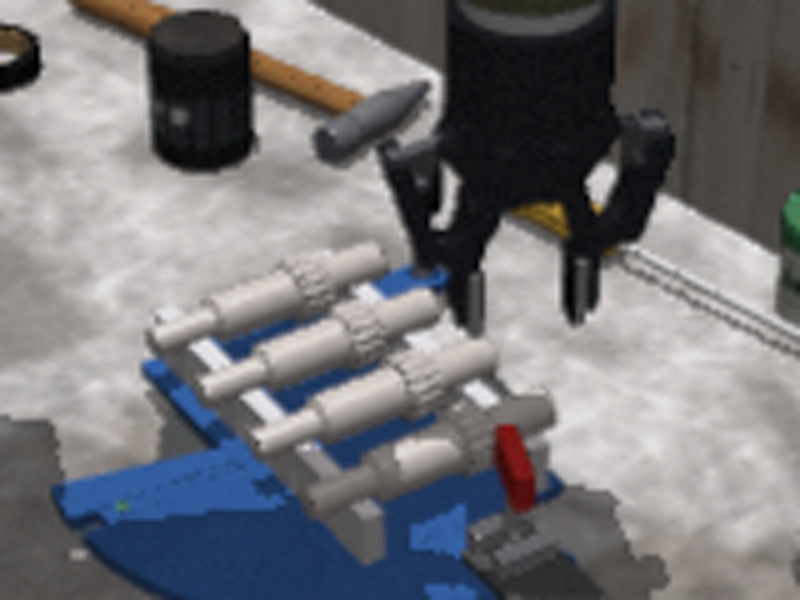

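View pics/wP3.png

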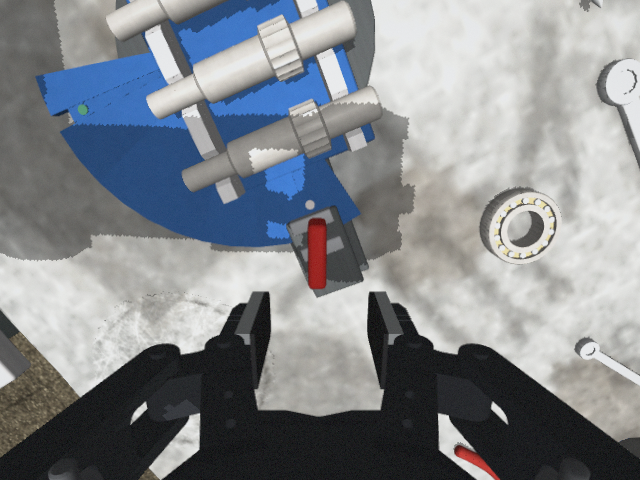

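The plunger is held out, with the red bar turned and raised. Now to the black knob.

Request:
{"name": "apply_moves", "arguments": {
  "plan": [
    {"tx": 0, "ty": 0, "tz": 10, "rx": 0, "ry": 0, "rz": 0, "jaw": 0},
    {"tx": 22, "ty": 33, "tz": 12, "rx": 0, "ry": 0, "rz": -0.1, "jaw": 0},
    {"tx": 44, "ty": 66, "tz": 12, "rx": 0, "ry": 0, "rz": -0.2, "jaw": 0},
    {"tx": 66, "ty": 99, "tz": 12, "rx": 0, "ry": 0, "rz": -0.3, "jaw": 0.2},
    {"tx": 88, "ty": 132, "tz": 12, "rx": 0, "ry": 0, "rz": -0.4, "jaw": 0.3},
    {"tx": 110, "ty": 165, "tz": 12, "rx": 0, "ry": 0, "rz": -0.5, "jaw": 0.5},
    {"tx": 132, "ty": 198, "tz": 12, "rx": 0, "ry": 0, "rz": -0.504, "jaw": 0.5},
    {"tx": 148, "ty": 222, "tz": 12, "rx": 0, "ry": 0, "rz": -0.504, "jaw": 0.5},
    {"tx": 155.6, "ty": 233, "tz": 12, "rx": 0, "ry": 0, "rz": -0.504, "jaw": 0.5},
    {"tx": 155.6, "ty": 233, "tz": 12, "rx": 0, "ry": 0, "rz": -0.504, "jaw": 0.5},
    {"tx": 155.6, "ty": 233, "tz": 12, "rx": 0, "ry": 0, "rz": -0.504, "jaw": 0.5}
  ]
}}

```text
time_s: 32.8
position: [0.6882, 0.0569, 0.1901]
tool_rot: [[0.862, 0.506, 0.001], [0.506, -0.862, -0.003], [-0.0, 0.003, -1.0]]
ft_force: [-0.6, -0.5, 0.8]
grip_width: 0.0637
```

Run:
```python
from h import *
snap('wrist','wH1'); o=env.observe(); R=o['tool_rot']; print(o['position'],np.degrees(np.arctan2(R[1,1],R[0,1])),loc(o['position']),o['ft_force'],o['grip_width'])
print(proj('wH1',np.r_[glob(.115,.096),.101]))
```

```text
[0.68815592 0.05647251 0.19041904] -59.63111916130742 [0.11488044 0.09538377] [ 0.05907696 -0.20092948  0.57383928] 0.06427915350967278
[[318.64719888 249.21363038]]
```

View pics/wH1.png

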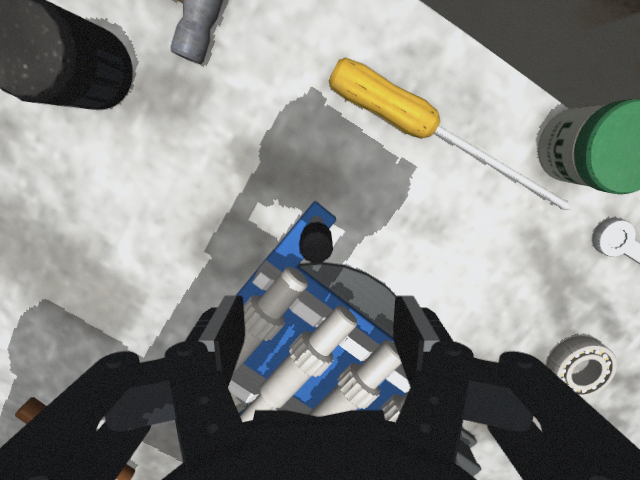

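Request:
{"name": "apply_moves", "arguments": {
  "grip_force": 30,
  "plan": [
    {"tx": 0, "ty": 0.5, "tz": -40, "rx": 0, "ry": 0, "rz": 0, "jaw": 0.5},
    {"tx": 0, "ty": 0.5, "tz": -80, "rx": 0, "ry": 0, "rz": 0, "jaw": 0.5},
    {"tx": 0, "ty": 0.5, "tz": -105, "rx": 0, "ry": 0, "rz": 0, "jaw": 0.5},
    {"tx": 0, "ty": 0.5, "tz": -114, "rx": 0, "ry": 0, "rz": 0, "jaw": 0.3},
    {"tx": 0, "ty": 0.5, "tz": -114, "rx": 0, "ry": 0, "rz": 0, "jaw": 0},
    {"tx": 0, "ty": 0.5, "tz": -114, "rx": 0, "ry": 0, "rz": 0, "jaw": -0.3},
    {"tx": 0, "ty": 0.5, "tz": -114, "rx": 0, "ry": 0, "rz": 0, "jaw": -0.6},
    {"tx": 0, "ty": 0.5, "tz": -114, "rx": 0, "ry": 0, "rz": 0, "jaw": -0.6},
    {"tx": 0, "ty": 0.5, "tz": -114, "rx": 0, "ry": 0, "rz": 0, "jaw": -0.6}
  ]
}}

```text
time_s: 33.75
position: [0.6889, 0.0567, 0.0786]
tool_rot: [[0.863, 0.505, 0.005], [0.506, -0.863, -0.004], [0.003, 0.006, -1.0]]
ft_force: [-1.1, -0.8, 6.5]
grip_width: 0.0232
```

Run:
```python
from h import *
snap('wrist','wH2'); o=env.observe(); R=o['tool_rot']; print(o['position'],np.degrees(np.arctan2(R[1,1],R[0,1])),loc(o['position']),o['ft_force'],o['grip_width'])
l=loc(o['position']); p=o['position']
r=np.hypot(*l);th=np.arctan2(l[1],l[0]); print(r,np.degrees(th))
for k in range(1,37):
    a=th+a0+np.pi/2*k/36; q=c0+r*np.array([np.cos(a),np.sin(a)])
    print(k,((q-p[:2])*1e3).round(1),round(np.pi/2*k/36,3))
```

```text
[0.68892097 0.05675003 0.07859446] -59.636518216791025 [0.11558968 0.0957829 ] [-1.15630462 -0.95466965  5.88666631] 0.02333655015927044
0.15011774723019547 39.64669818442853
1 [-3.4  5.6] 0.044
2 [-7.1 11. ] 0.087
3 [-11.   16.3] 0.131
4 [-15.1  21.4] 0.175
5 [-19.4  26.3] 0.218
6 [-24.  31.] 0.262
7 [-28.7  35.5] 0.305
8 [-33.7  39.8] 0.349
9 [-38.8  43.9] 0.393
10 [-44.1  47.7] 0.436
11 [-49.5  51.4] 0.48
12 [-55.2  54.7] 0.524
13 [-60.9  57.9] 0.567
14 [-66.8  60.7] 0.611
15 [-72.8  63.4] 0.654
16 [-78.9  65.7] 0.698
17 [-85.1  67.8] 0.742
18 [-91.4  69.6] 0.785
19 [-97.8  71.1] 0.829
20 [-104.2   72.4] 0.873
21 [-110.7   73.4] 0.916
22 [-117.2   74. ] 0.96
23 [-123.7   74.4] 1.004
24 [-130.3   74.6] 1.047
25 [-136.8   74.4] 1.091
26 [-143.4   73.9] 1.134
27 [-149.9   73.2] 1.178
28 [-156.3   72.2] 1.222
29 [-162.8   70.9] 1.265
30 [-169.1   69.3] 1.309
31 [-175.4   67.4] 1.353
32 [-181.6   65.3] 1.396
33 [-187.7   62.9] 1.44
34 [-193.7   60.3] 1.484
35 [-199.5   57.3] 1.527
36 [-205.3   54.2] 1.571
```

View pics/wH2.png

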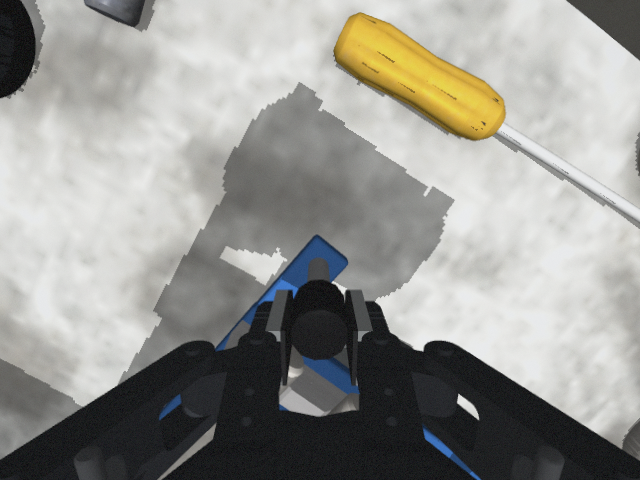

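Gripped. First 12 steps of the arc, slowly.

Request:
{"name": "apply_moves", "arguments": {
  "plan": [
    {"tx": -2, "ty": 3, "tz": 0, "rx": 0, "ry": 0, "rz": 0.024, "jaw": -0.7},
    {"tx": -5.2, "ty": 8.3, "tz": 0, "rx": 0, "ry": 0, "rz": 0.065, "jaw": -0.7},
    {"tx": -9, "ty": 13.7, "tz": 0, "rx": 0, "ry": 0, "rz": 0.109, "jaw": -0.7},
    {"tx": -13, "ty": 18.9, "tz": 0, "rx": 0, "ry": 0, "rz": 0.153, "jaw": -0.7},
    {"tx": -17.2, "ty": 23.9, "tz": 0, "rx": 0, "ry": 0, "rz": 0.196, "jaw": -0.7},
    {"tx": -21.7, "ty": 28.7, "tz": 0, "rx": 0, "ry": 0, "rz": 0.24, "jaw": -0.7},
    {"tx": -26.3, "ty": 33.3, "tz": 0, "rx": 0, "ry": 0, "rz": 0.284, "jaw": -0.7},
    {"tx": -31.2, "ty": 37.7, "tz": 0, "rx": 0, "ry": 0, "rz": 0.327, "jaw": -0.7},
    {"tx": -36.2, "ty": 41.9, "tz": 0, "rx": 0, "ry": 0, "rz": 0.371, "jaw": -0.7},
    {"tx": -41.4, "ty": 45.8, "tz": 0, "rx": 0, "ry": 0, "rz": 0.415, "jaw": -0.7},
    {"tx": -46.8, "ty": 49.6, "tz": 0, "rx": 0, "ry": 0, "rz": 0.458, "jaw": -0.7},
    {"tx": -50, "ty": 51.6, "tz": 0, "rx": 0, "ry": 0, "rz": 0.484, "jaw": -0.7}
  ]
}}

```text
time_s: 35.0
position: [0.6385, 0.1088, 0.0787]
tool_rot: [[0.526, 0.85, 0.006], [0.85, -0.526, -0.001], [0.003, 0.005, -1.0]]
ft_force: [1.1, 0.6, -3.5]
grip_width: 0.0229
```

```bash
cat > arc.py <<'E'
from h import *
import sys
s0=float(sys.argv[1]); n=int(sys.argv[2])   # step rad, n
o=env.observe(); l=loc(o['position']); p=o['position']; R=o['tool_rot']
r=np.hypot(*l);th=np.arctan2(l[1],l[0]); print('r',r,'angle turned',th-np.arctan2(96,115),'psi',np.degrees(np.arctan2(R[1,1],R[0,1])),o['ft_force'],o['wrist_torque'],o['grip_width'],p)
for k in range(1,n+1):
    a=th+a0+s0*k; q=c0+.1500*np.array([np.cos(a),np.sin(a)]); print(((q-p[:2])*1e3).round(1),round(s0*k,3))
E
python3 arc.py 0.045 12
python3 - <<'E'
from h import *
snap('scene','sH3'); crop('sH3',260,150,420,290,'sH3c')
E
```

```text
r 0.15024554677517563 angle turned 0.4836750909959556 psi -31.76110069333256 [ 1.09635064  0.6147269  -3.52693583] [ 0.08992094 -0.08853151 -0.00878839] 0.022944117714246873 [0.63851293 0.10880558 0.07868907]
[-5.9  3.2] 0.045
[-11.9   6.4] 0.09
[-18.    9.3] 0.135
[-24.2  11.9] 0.18
[-30.5  14.2] 0.225
[-37.   16.3] 0.27
[-43.5  18.1] 0.315
[-50.1  19.5] 0.36
[-56.7  20.7] 0.405
[-63.4  21.6] 0.45
[-70.2  22.1] 0.495
[-76.9  22.4] 0.54
```

View pics/sH3c.png

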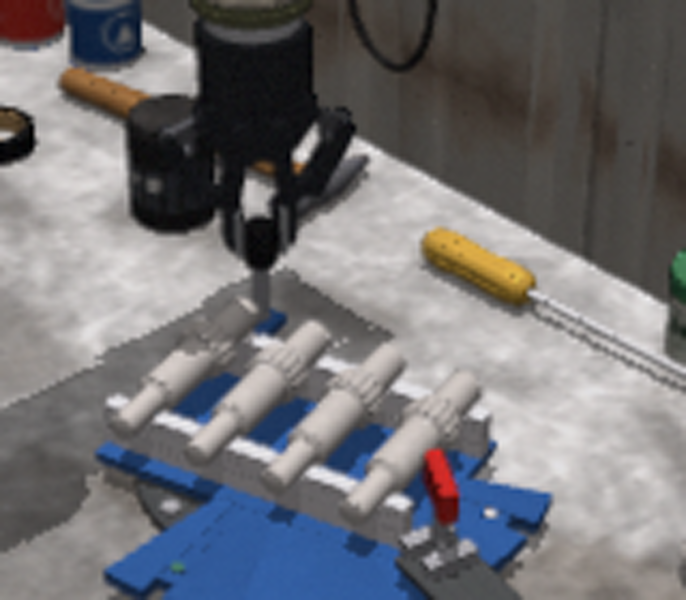

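The cradle is turning freely with all shafts seated.

Request:
{"name": "apply_moves", "arguments": {
  "plan": [
    {"tx": -3, "ty": 1.7, "tz": 0, "rx": 0, "ry": 0, "rz": 0.023, "jaw": -0.7},
    {"tx": -8.9, "ty": 4.8, "tz": 0, "rx": 0, "ry": 0, "rz": 0.068, "jaw": -0.7},
    {"tx": -15, "ty": 7.9, "tz": 0, "rx": 0, "ry": 0, "rz": 0.113, "jaw": -0.7},
    {"tx": -21.1, "ty": 10.6, "tz": 0, "rx": 0, "ry": 0, "rz": 0.158, "jaw": -0.7},
    {"tx": -27.4, "ty": 13.1, "tz": 0, "rx": 0, "ry": 0, "rz": 0.203, "jaw": -0.7},
    {"tx": -33.8, "ty": 15.3, "tz": 0, "rx": 0, "ry": 0, "rz": 0.248, "jaw": -0.7},
    {"tx": -40.3, "ty": 17.2, "tz": 0, "rx": 0, "ry": 0, "rz": 0.293, "jaw": -0.7},
    {"tx": -46.8, "ty": 18.8, "tz": 0, "rx": 0, "ry": 0, "rz": 0.338, "jaw": -0.7},
    {"tx": -53.4, "ty": 20.1, "tz": 0, "rx": 0, "ry": 0, "rz": 0.383, "jaw": -0.7},
    {"tx": -60, "ty": 21.1, "tz": 0, "rx": 0, "ry": 0, "rz": 0.428, "jaw": -0.7},
    {"tx": -66.8, "ty": 21.8, "tz": 0, "rx": 0, "ry": 0, "rz": 0.473, "jaw": -0.7},
    {"tx": -70.2, "ty": 22.1, "tz": 0, "rx": 0, "ry": 0, "rz": 0.495, "jaw": -0.7}
  ]
}}

```text
time_s: 36.25
position: [0.5675, 0.1314, 0.0787]
tool_rot: [[0.056, 0.998, 0.005], [0.998, -0.056, 0.002], [0.003, 0.005, -1.0]]
ft_force: [2.3, 1.9, -5.3]
grip_width: 0.0227
```

```bash
python3 arc.py 0.045 14
```

```text
r 0.15042276842429186 angle turned 0.984448714394416 psi -3.2321862093212728 [ 2.28228662  1.91347207 -5.31132139] [ 0.20489472 -0.16034459 -0.03243771] 0.022659613859646044 [0.56752003 0.1313925  0.07868007]
[-6.8 -0.2] 0.045
[-13.5  -0.3] 0.09
[-20.3  -0.7] 0.135
[-27.   -1.4] 0.18
[-33.6  -2.3] 0.225
[-40.3  -3.6] 0.27
[-46.8  -5.2] 0.315
[-53.3  -7.1] 0.36
[-59.7  -9.3] 0.405
[-66.  -11.7] 0.45
[-72.2 -14.5] 0.495
[-78.2 -17.5] 0.54
[-84.1 -20.7] 0.585
[-89.9 -24.3] 0.63
```

Request:
{"name": "apply_moves", "arguments": {
  "plan": [
    {"tx": -3.4, "ty": -0.1, "tz": 0, "rx": 0, "ry": 0, "rz": 0.023, "jaw": -0.7},
    {"tx": -10, "ty": -0.3, "tz": 0, "rx": 0, "ry": 0, "rz": 0.068, "jaw": -0.7},
    {"tx": -16.8, "ty": -0.5, "tz": 0, "rx": 0, "ry": 0, "rz": 0.113, "jaw": -0.7},
    {"tx": -23.5, "ty": -1, "tz": 0, "rx": 0, "ry": 0, "rz": 0.158, "jaw": -0.7},
    {"tx": -30.3, "ty": -1.8, "tz": 0, "rx": 0, "ry": 0, "rz": 0.203, "jaw": -0.7},
    {"tx": -37, "ty": -3, "tz": 0, "rx": 0, "ry": 0, "rz": 0.248, "jaw": -0.7},
    {"tx": -43.5, "ty": -4.4, "tz": 0, "rx": 0, "ry": 0, "rz": 0.293, "jaw": -0.7},
    {"tx": -50, "ty": -6.1, "tz": 0, "rx": 0, "ry": 0, "rz": 0.338, "jaw": -0.7},
    {"tx": -56.5, "ty": -8.2, "tz": 0, "rx": 0, "ry": 0, "rz": 0.383, "jaw": -0.7},
    {"tx": -62.8, "ty": -10.5, "tz": 0, "rx": 0, "ry": 0, "rz": 0.428, "jaw": -0.7},
    {"tx": -66, "ty": -11.7, "tz": 0, "rx": 0, "ry": 0, "rz": 0.45, "jaw": -0.7}
  ]
}}

```text
time_s: 37.35
position: [0.5008, 0.12, 0.0787]
tool_rot: [[-0.385, 0.923, 0.003], [0.923, 0.385, 0.005], [0.004, 0.004, -1.0]]
ft_force: [-0.5, 5.4, -3.4]
grip_width: 0.0229
```

```bash
python3 arc.py 0.035 5
```

```text
r 0.15059573926228856 angle turned 1.43785876305739 psi 22.642647014937715 [-0.48971531  5.43447376 -3.43117628] [0.80053299 0.04446866 0.06421828] 0.02287694619958451 [0.50082295 0.12002074 0.07866349]
[-4.6 -2.7] 0.035
[-9.3 -5. ] 0.07
[-13.9  -7.4] 0.105
[-18.5 -10. ] 0.14
[-23.  -12.8] 0.175
```

Request:
{"name": "apply_moves", "arguments": {
  "plan": [
    {"tx": -3, "ty": -1.8, "tz": 0, "rx": 0, "ry": 0, "rz": 0.02, "jaw": -0.7},
    {"tx": -7, "ty": -3.9, "tz": 0, "rx": 0, "ry": 0, "rz": 0.05, "jaw": -0.7},
    {"tx": -11, "ty": -5.9, "tz": 0, "rx": 0, "ry": 0, "rz": 0.085, "jaw": -0.7},
    {"tx": -14.5, "ty": -7.8, "tz": 0, "rx": 0, "ry": 0, "rz": 0.11, "jaw": -0.7},
    {"tx": -17.2, "ty": -9.3, "tz": 0, "rx": 0, "ry": 0, "rz": 0.13, "jaw": -0.7},
    {"tx": -18.2, "ty": -9.8, "tz": 0, "rx": 0, "ry": 0, "rz": 0.137, "jaw": -0.7},
    {"tx": -18.2, "ty": -9.8, "tz": 0, "rx": 0, "ry": 0, "rz": 0.137, "jaw": -0.7}
  ]
}}

```text
time_s: 38.05
position: [0.482, 0.1106, 0.0786]
tool_rot: [[-0.508, 0.862, 0.001], [0.862, 0.508, 0.006], [0.005, 0.004, -1.0]]
ft_force: [-2.4, 4.4, -2.5]
grip_width: 0.0229
```

```bash
python3 arc.py 0.035 1
python3 - <<'E'
from h import *
snap('scene','sH4'); crop('sH4',250,150,410,290,'sH4c')
E
```

```text
r 0.1506566315049521 angle turned 1.5779984027546257 psi 30.509558350316233 [-2.43079461  4.40495878 -2.52240654] [0.79217288 0.3863252  0.18056435] 0.0228711317542908 [0.48197336 0.1105579  0.07864823]
[-4.1 -3.3] 0.035
```

View pics/sH4c.png

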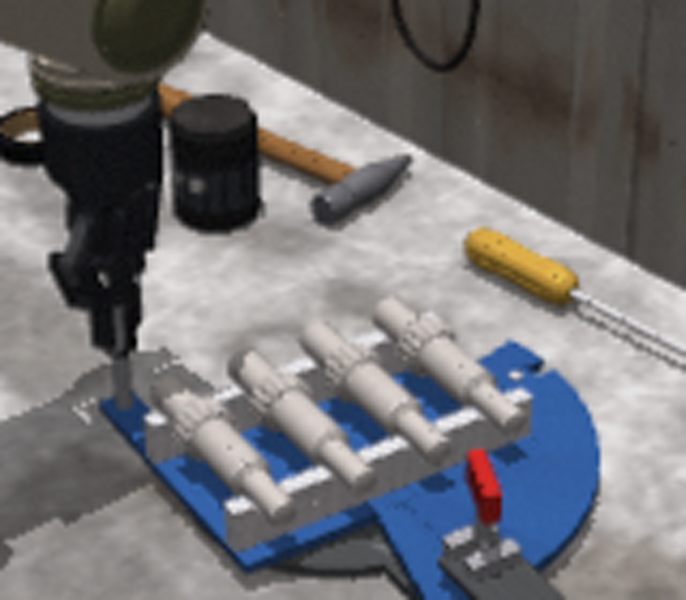

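Request:
{"name": "apply_moves", "arguments": {
  "plan": [
    {"tx": -0.8, "ty": -0.5, "tz": 0, "rx": 0, "ry": 0, "rz": 0, "jaw": -0.7},
    {"tx": -1.7, "ty": -1, "tz": 0, "rx": 0, "ry": 0, "rz": 0, "jaw": -0.7},
    {"tx": -1.7, "ty": -1, "tz": 0, "rx": 0, "ry": 0, "rz": 0, "jaw": -0.7}
  ]
}}

```text
time_s: 38.4
position: [0.4817, 0.1104, 0.0787]
tool_rot: [[-0.507, 0.862, 0.004], [0.862, 0.507, 0.008], [0.005, 0.007, -1.0]]
ft_force: [6.8, 10.3, -9.5]
grip_width: 0.0231
```

```bash
python3 arc.py 0.035 1
```

```text
r 0.15063619898117964 angle turned 1.580241842927928 psi 30.483075482767678 [ 6.79898621 10.30971564 -9.45579549] [ 1.46983847 -0.96710289  0.23209341] 0.02311278220409424 [0.48169387 0.11036681 0.07869356]
[-4.1 -3.3] 0.035
```

At the stop (11 N tangential). Relax, open and rise.

Request:
{"name": "apply_moves", "arguments": {
  "plan": [
    {"tx": 0.3, "ty": 0.2, "tz": 0, "rx": 0, "ry": 0, "rz": 0, "jaw": -0.7},
    {"tx": 0.3, "ty": 0.2, "tz": 0, "rx": 0, "ry": 0, "rz": 0, "jaw": -0.2},
    {"tx": 0.3, "ty": 0.2, "tz": 0, "rx": 0, "ry": 0, "rz": 0, "jaw": 0.2},
    {"tx": 0.3, "ty": 0.2, "tz": 0, "rx": 0, "ry": 0, "rz": 0, "jaw": 0.4},
    {"tx": 0.3, "ty": 0.2, "tz": 0, "rx": 0, "ry": 0, "rz": 0, "jaw": 0.4},
    {"tx": 0.3, "ty": 0.2, "tz": 30, "rx": 0, "ry": 0, "rz": 0, "jaw": 0.4},
    {"tx": 0.3, "ty": 0.2, "tz": 75, "rx": 0, "ry": 0, "rz": 0, "jaw": 0.4},
    {"tx": 0.3, "ty": 0.2, "tz": 110, "rx": 0, "ry": 0, "rz": 0, "jaw": 0.4},
    {"tx": 0.3, "ty": 0.2, "tz": 115, "rx": 0, "ry": 0, "rz": 0, "jaw": 0.4}
  ]
}}

```text
time_s: 39.3
position: [0.4835, 0.1105, 0.1978]
tool_rot: [[-0.507, 0.862, 0.012], [0.862, 0.507, 0.008], [0.0, 0.014, -1.0]]
ft_force: [-0.0, 0.7, 0.2]
grip_width: 0.0596
```

Run:
```python
from h import *
snap('wrist','wH5'); o=env.observe(); R=o['tool_rot']; print(o['position'],np.degrees(np.arctan2(R[1,1],R[0,1])),o['ft_force'],o['q'])
```

```text
[0.48292042 0.11052423 0.19627621] 30.48321083286787 [ 0.51895518 -0.60855382  1.12929252] [ -1.06947262  17.8453094   86.66360279   0.46507435  74.96370075
 -31.6719083 ]
```

View pics/wH5.png

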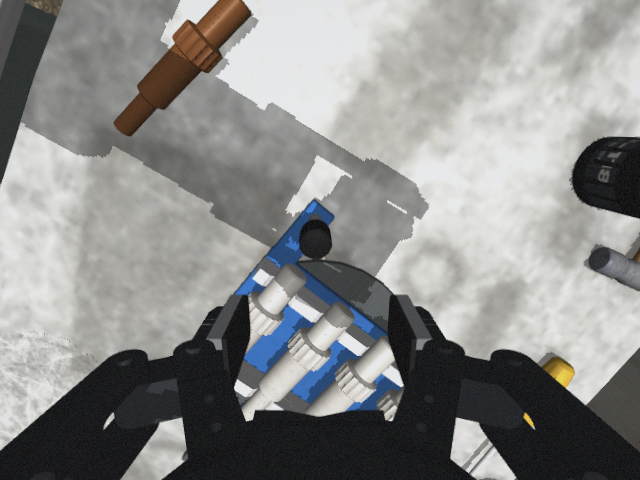

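Request:
{"name": "apply_moves", "arguments": {
  "plan": [
    {"tx": 5, "ty": -32, "tz": 0, "rx": 0, "ry": 0, "rz": -0.12, "jaw": 0.3},
    {"tx": 11, "ty": -64, "tz": 0, "rx": 0, "ry": 0, "rz": -0.24, "jaw": 0},
    {"tx": 17, "ty": -96, "tz": 0, "rx": 0, "ry": 0, "rz": -0.36, "jaw": 0},
    {"tx": 22, "ty": -128, "tz": 0, "rx": 0, "ry": 0, "rz": -0.48, "jaw": 0},
    {"tx": 28, "ty": -160, "tz": 0, "rx": 0, "ry": 0, "rz": -0.6, "jaw": 0},
    {"tx": 34, "ty": -192, "tz": 0, "rx": 0, "ry": 0, "rz": -0.72, "jaw": 0},
    {"tx": 39, "ty": -224, "tz": 0, "rx": 0, "ry": 0, "rz": -0.84, "jaw": 0},
    {"tx": 45, "ty": -256, "tz": 0, "rx": 0, "ry": 0, "rz": -0.96, "jaw": 0},
    {"tx": 50, "ty": -280, "tz": 0, "rx": 0, "ry": 0, "rz": -1.05, "jaw": 0},
    {"tx": 50.3, "ty": -286.6, "tz": 0, "rx": 0, "ry": 0, "rz": -1.068, "jaw": 0},
    {"tx": 50.3, "ty": -286.6, "tz": -10, "rx": 0, "ry": 0, "rz": -1.068, "jaw": 0},
    {"tx": 50.3, "ty": -286.6, "tz": -10, "rx": 0, "ry": 0, "rz": -1.068, "jaw": 0}
  ]
}}

```text
time_s: 40.55
position: [0.5322, -0.1748, 0.1841]
tool_rot: [[0.509, 0.861, 0.008], [0.861, -0.509, -0.002], [0.002, 0.008, -1.0]]
ft_force: [0.4, 0.0, -0.0]
grip_width: 0.0428
```

Run:
```python
from h import *
snap('wrist','wP5'); snap('wrist','wP6'); o=env.observe(); R=o['tool_rot']; print(o['position'],np.degrees(np.arctan2(R[1,1],R[0,1])),loc(o['position']),o['grip_width'])
print(proj('wP6',np.r_[glob(0,-.16),.11]))
```

```text
[ 0.53286871 -0.1748412   0.18570455] -30.583223602732875 [-0.00040928 -0.15824673] 0.04258578885495016
[[319.31445536 258.61973352]]
```

View pics/wP6.png

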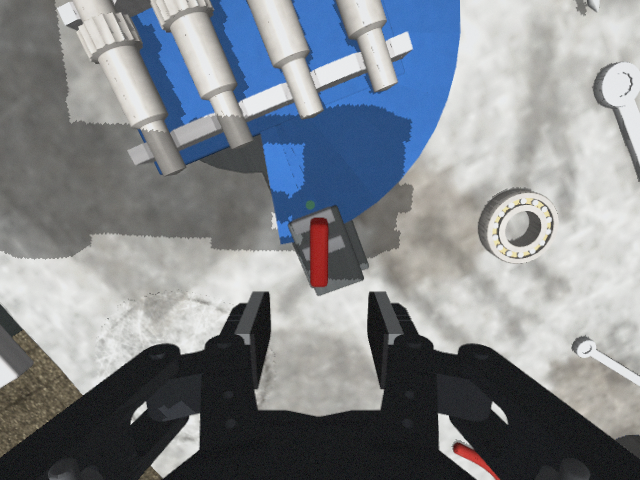

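Request:
{"name": "apply_moves", "arguments": {
  "grip_force": 70,
  "plan": [
    {"tx": 0, "ty": -1.3, "tz": -40, "rx": 0, "ry": 0, "rz": 0, "jaw": 0},
    {"tx": 0, "ty": -1.3, "tz": -75, "rx": 0, "ry": 0, "rz": 0, "jaw": 0},
    {"tx": 0, "ty": -1.3, "tz": -93, "rx": 0, "ry": 0, "rz": 0, "jaw": 0},
    {"tx": 0, "ty": -1.3, "tz": -99, "rx": 0, "ry": 0, "rz": 0, "jaw": 0},
    {"tx": 0, "ty": -1.3, "tz": -99, "rx": 0, "ry": 0, "rz": 0, "jaw": 0},
    {"tx": 0, "ty": -1.3, "tz": -99, "rx": 0, "ry": 0, "rz": 0, "jaw": -0.5},
    {"tx": 0, "ty": -1.3, "tz": -99, "rx": 0, "ry": 0, "rz": 0, "jaw": -1},
    {"tx": 0, "ty": -1.3, "tz": -99, "rx": 0, "ry": 0, "rz": 0, "jaw": -1},
    {"tx": 0, "ty": -1.3, "tz": -99, "rx": 0, "ry": 0, "rz": 0, "jaw": -1},
    {"tx": 0, "ty": -1.3, "tz": -99, "rx": 0, "ry": 0, "rz": 0, "jaw": -1}
  ]
}}

```text
time_s: 41.65
position: [0.5329, -0.1759, 0.088]
tool_rot: [[0.509, 0.861, 0.011], [0.861, -0.509, -0.004], [0.002, 0.011, -1.0]]
ft_force: [-2.4, 1.1, 5.5]
grip_width: 0.0106
```

Request:
{"name": "apply_moves", "arguments": {
  "plan": [
    {"tx": 0, "ty": 0, "tz": 2, "rx": 0, "ry": 0, "rz": 0, "jaw": -1},
    {"tx": 0, "ty": 0, "tz": 2.5, "rx": 0, "ry": 0, "rz": -0.12, "jaw": -1},
    {"tx": 0, "ty": 0, "tz": 2.5, "rx": 0, "ry": 0, "rz": -0.24, "jaw": -1},
    {"tx": 0, "ty": 0, "tz": 2.5, "rx": 0, "ry": 0, "rz": -0.36, "jaw": -1},
    {"tx": 0, "ty": 0, "tz": 2.5, "rx": 0, "ry": 0, "rz": -0.48, "jaw": -1},
    {"tx": 0, "ty": 0, "tz": 2.5, "rx": 0, "ry": 0, "rz": -0.6, "jaw": -1},
    {"tx": 0, "ty": 0, "tz": 2.5, "rx": 0, "ry": 0, "rz": -0.72, "jaw": -1},
    {"tx": 0, "ty": 0, "tz": 2.5, "rx": 0, "ry": 0, "rz": -0.84, "jaw": -1},
    {"tx": 0, "ty": 0, "tz": 2.5, "rx": 0, "ry": 0, "rz": -0.96, "jaw": -1},
    {"tx": 0, "ty": 0, "tz": 2.5, "rx": 0, "ry": 0, "rz": -1.08, "jaw": -1},
    {"tx": 0, "ty": 0, "tz": 2.5, "rx": 0, "ry": 0, "rz": -1.16, "jaw": -1},
    {"tx": 0, "ty": 0, "tz": 2.5, "rx": 0, "ry": 0, "rz": -1.16, "jaw": -1}
  ]
}}

```text
time_s: 42.85
position: [0.533, -0.1764, 0.0902]
tool_rot: [[0.992, -0.123, 0.001], [-0.123, -0.992, -0.012], [0.002, 0.012, -1.0]]
ft_force: [1.7, -4.3, -9.3]
grip_width: 0.0103
```

Run:
```python
from h import *
o=env.observe(); R=o['tool_rot']; print(o['position'],np.degrees(np.arctan2(R[1,1],R[0,1])),o['ft_force'],o['wrist_torque'],o['grip_width'])
```

```text
[ 0.53298627 -0.17635158  0.0902173 ] -97.08171281541873 [ 1.7067054  -4.25547756 -9.32679378] [-0.52456882 -0.37050258 -0.05148854] 0.010285979039744665
```

Knob angle is now about 0.04. Lower it.

Request:
{"name": "apply_moves", "arguments": {
  "plan": [
    {"tx": 0, "ty": 0, "tz": -4, "rx": 0, "ry": 0, "rz": 0, "jaw": -1},
    {"tx": 0, "ty": 0, "tz": -8, "rx": 0, "ry": 0, "rz": 0, "jaw": -1},
    {"tx": 0, "ty": 0, "tz": -12, "rx": 0, "ry": 0, "rz": 0, "jaw": -1},
    {"tx": 0, "ty": 0, "tz": -15, "rx": 0, "ry": 0, "rz": 0, "jaw": -1},
    {"tx": 0, "ty": 0, "tz": -15, "rx": 0, "ry": 0, "rz": 0, "jaw": -1},
    {"tx": 0, "ty": 0, "tz": -15, "rx": 0, "ry": 0, "rz": 0, "jaw": -1}
  ]
}}

```text
time_s: 43.45
position: [0.5333, -0.1765, 0.0766]
tool_rot: [[0.992, -0.123, 0.002], [-0.123, -0.992, -0.013], [0.004, 0.013, -1.0]]
ft_force: [-1.7, -1.2, 5.9]
grip_width: 0.0106
```

Request:
{"name": "apply_moves", "arguments": {
  "plan": [
    {"tx": 0, "ty": 0, "tz": 0, "rx": 0, "ry": 0, "rz": 0, "jaw": -0.5},
    {"tx": 0, "ty": 0, "tz": 0, "rx": 0, "ry": 0, "rz": 0, "jaw": 0},
    {"tx": 0, "ty": 0, "tz": 0, "rx": 0, "ry": 0, "rz": 0, "jaw": 0},
    {"tx": 0, "ty": 0, "tz": 0, "rx": 0, "ry": 0, "rz": 0, "jaw": 0},
    {"tx": 0, "ty": 0, "tz": 40, "rx": 0, "ry": 0, "rz": 0, "jaw": 0},
    {"tx": 0, "ty": -20, "tz": 80, "rx": 0, "ry": 0, "rz": 0, "jaw": 0},
    {"tx": -30, "ty": -50, "tz": 105, "rx": 0, "ry": 0, "rz": 0, "jaw": 0},
    {"tx": -60, "ty": -80, "tz": 110, "rx": 0, "ry": 0, "rz": 0, "jaw": 0},
    {"tx": -70, "ty": -100, "tz": 120, "rx": 0, "ry": 0, "rz": 0, "jaw": 0},
    {"tx": -70, "ty": -100, "tz": 120, "rx": 0, "ry": 0, "rz": 0, "jaw": 0}
  ]
}}

```text
time_s: 44.45
position: [0.4625, -0.2789, 0.1978]
tool_rot: [[0.992, -0.126, 0.004], [-0.126, -0.992, -0.015], [0.006, 0.015, -1.0]]
ft_force: [0.3, 0.3, 0.2]
grip_width: 0.0427
```

Run:
```python
from h import *
snap('scene','sF1'); snap('top','tF1'); crop('sF1',250,170,410,290,'sF1c');crop('tF1',260,150,430,310,'tF1c')
```

```text
(no output)
```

View pics/sF1c.png

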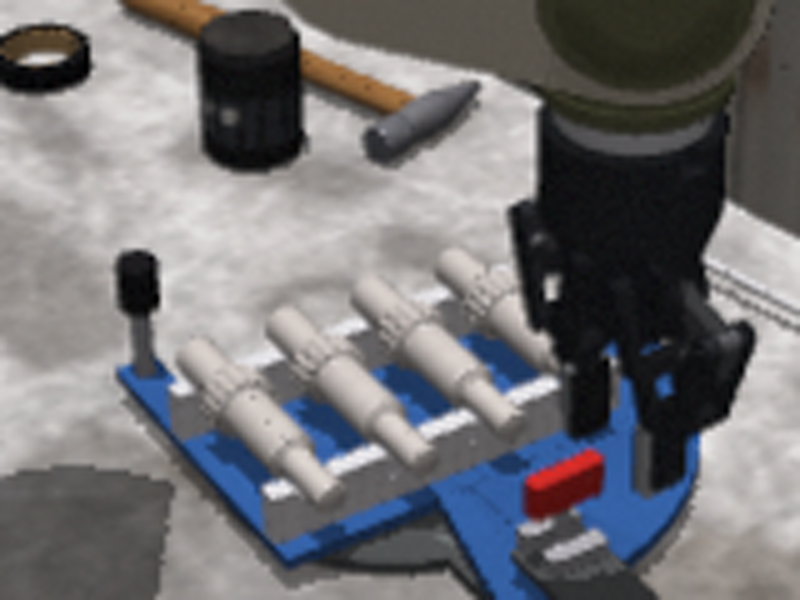

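View pics/tF1c.png

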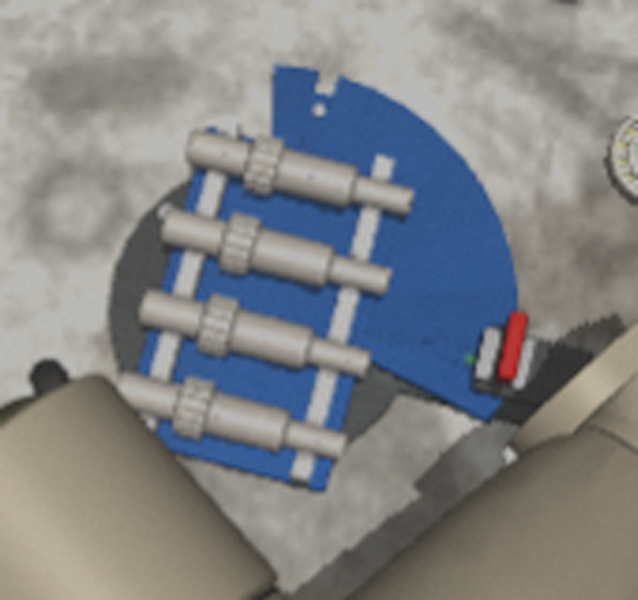

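Red bar pixels: (354.8–371, 260.4–274) now against (354.6–370.6, 260.4–273.6) at the start, so the plunger is down. I'll check this and the shafts numerically.

Run:
```python
from h import *
for a,b,box in(('scene0','sF1',(340,250,385,285)),('top0','tF1',(380,225,410,260))):
    for f in(a,b,'sP3' if a=='scene0' else b):
        im=cv2.imread(f'pics/{f}.png').astype(int)[box[1]:box[3],box[0]:box[2]]
        m=(im[:,:,2]>90)&(im[:,:,1]<60)&(im[:,:,0]<70); v,u=np.nonzero(m); print(f,m.sum(),u.mean()+box[0],v.mean()+box[1])
# cradle angle via shaft ends (top crop): thick/thin end of each
t=lambda u,v:(260+u/3.75,150+v/3.75)
for a,b in(((190,148),(411,200)),((165,228),(388,280)),((143,305),(367,362)),((122,385),(345,443))):
    T=onz('tF1',*t(*a),.056);H=onz('tF1',*t(*b),.056); d=T-H; ang=np.arctan2(d[1],d[0])-a0; M=(T+H)/2; l=loc(M); print('angle',ang.round(3),'L',np.linalg.norm(d).round(4),'cradle xy',[round(l[1],4),round(-l[0],4)])
```

```text
scene0 60 362.35 264.2
sF1 60 361.9 264.53333333333336
sP3 51 362.47058823529414 260.03921568627453
top0 82 396.2073170731707 241.7439024390244
tF1 83 396.1686746987952 241.85542168674698
tF1 83 396.1686746987952 241.85542168674698
angle 1.597 L 0.1488 cradle xy [np.float64(-0.0025), np.float64(-0.0813)]
angle 1.601 L 0.1488 cradle xy [np.float64(-0.0014), np.float64(-0.025)]
angle 1.582 L 0.1489 cradle xy [np.float64(-0.0017), np.float64(0.0297)]
angle 1.578 L 0.1473 cradle xy [np.float64(-0.0022), np.float64(0.0841)]
```

```bash
python3 -c "
from rig import env
print(env.close_job()); print(env.observe()['time_s'])"
```

```text
the job is handed in; nothing more can be done
None
the job is handed in; nothing more can be done
```

I laid all four steel shafts in the notch pairs with the cradle locked, thick ends in the wide rail. I then pulled and twisted the plunger out, swung the cradle by its black knob to the other stop, and twisted the plunger back so it dropped in. The job was handed in at about 44.5 s; handing in reported no verdict.

**Plunger:** in the last pictures the red bar is back at its start height, within 0.4 px in the scene view; it stood about 4.5 px higher when held out. The green notch mark sits at the bracket.

**Cradle and shafts:** the stop pushed back with about 11 N at about 1.58 rad by arm position. By the top picture the shafts lie within about 3 mm of their notch lines and 2.5 mm lengthwise. I judged them level by eye in the scene view, where the gripper hides the far end of one shaft.

**Checks that disagreed:**
- The shaft angles in the top picture came out 1.58 to 1.60 rad, slightly over the stop. I put this down to pixel reading error.
- A tilt fit on the first held shaft gave 0.14 rad instead of about 0.075. I set it aside because the scene view showed the shaft level once I tilted the tool by 0.075 rad.
- The first move call was refused. Rows with every key filled in were accepted.

The filter, the bearing and the brown look-alike were not touched.

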